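# Isolate the air receiver and take out its plug

### The arm

A 7-joint arm with a two-finger parallel gripper is mounted at the origin on the work surface. World frame = base frame: x ahead of the robot, y to its left, z up, the work surface at z = 0. Lengths are in m, angles in degrees, forces in N, time in s.
With the tool pointing down it reaches from about 0.425 to 0.875 m from the base axis. Payload 4.7 kg.
Tool frame: the origin (TCP) lies midway between the tips of the shut fingers; the grasp point (between the pads) lies 19 mm behind it; z points along the fingers, y is the line along which they close (so a half turn about z gives the same grasp; the last joint's range is limited). The gripper opens to 87 mm and grips with 3 to 60 N. Pads are 19 mm wide; open, the fingers measure 117 mm over their backs; the gripper's body (75 mm by 190 mm) begins 51 mm behind the grasp point.
Start: joints at [-69.379, 18.392, -4.016, 83.108, 1.295, 78.541, -3.26], TCP at [0.22, 0.612, 0.223] pointing down, gripper open.
Joint ranges: [-163.93, 163.93], [-17.29, 119.83], [-79.2, 71.16], [3.27, 140.29], [-89.18, 269.18], [5.43, 117.66], [-154.24, 154.24]. Speed limits (degrees/s): [147.25, 147.25, 180, 180, 180, 180, 180].

### API

Orientations are given as [roll, pitch, yaw] about the fixed x, y, z axes, in that order (R = Rz(yaw) Ry(pitch) Rx(roll)).
In Python, from cell import env gives the robot as it stands. The module is installed in compiled form; this text tells all that it offers.
- The arm moves only by the tool send_rows, never from a script. Its argument "series" is a list of rows, each an object with "travel": the shift along the tool's x, y, z in cm, a list of three; "dr": the turn, a rotation vector about the tool's x, y, z in degrees, a list of three; "claw": the finger opening in cm, from 0 to 8.7. In form: [{"travel": [tx, ty, tz], "dr": [wx, wy, wz], "claw": claw}, ...]. A call has 1 to 12 rows; each row is the pose to reach, as a shift and turn from the pose commanded when the call began, along the tool's axes at that moment; what a row does not reach only later rows make up. A row lasts 1/12 s, in which the tool goes at most 41.7 mm and 7.16 degrees, less where a joint would pass 70% of its speed; a pose out of reach is approached as far as the arm can. A call with a gripper value outside its range is refused whole. The fingers move at their own pace and stop on an object; "grip_force" is the grip in N (left out, the last holds). Time passes only in rows, so rows that repeat a pose let the fingers close. It gives the time, the measured TCP pose, the force and the opening at its end, in the units of the state.
- env.get_obs(): the state, without advancing time (a new reading comes with each control period).
- env.read_camera(name): name is "side" or "top" or "wrist"; returns the picture (480x640x3 uint8, blue, green, red); there is no depth.
- env.calibration(name): a dict with "fx", "fy", "cx", "cy" (pixels), "cam_to_world" (4x4, takes a point from camera to world coordinates). Camera axes: x right, y down, z forward; pixel columns grow to the right and rows downward; lengths in m; the calibration is good to about 2 mm. A picture is of the moment at which its call begins: read the wrist's pose just before it. calibration takes no time and is no camera call; for the wrist camera it gives the pose at the moment of the call.
- env.sign_off(): hands the job in, once; it reports no verdict.
The state is a dict: "time_s": time; "qpos": joint angles; "joint_velocities": joint speeds; "effort": joint torques, N m; "tool_pos": TCP position; "tool_rot": TCP orientation; "force": force on the tool from outside, world axes, zero at the start; "wrist_torque": the same for the moment, N m; "grip_width": finger opening in m.
Only numpy, scipy, OpenCV 4.12 (cv2) and the standard library are available. Lean on these libraries where they do the work, as an engineer would, in place of code of your own. Each camera call takes 0.05 s, during which the arm holds its last target. There are 200 camera calls.

### The job

First shut the ball valve by turning its lever until it stops square across the pipe; only then unscrew the cross-handled plug from the horizontal port of the air receiver, draw it straight out and lay it, not drop it, in the grey parts tray. Leave the valve shut and everything else on the bench where it is.

Things in the scene. Friction and masses are not known exactly. Their poses are not given: they have to be found in the camera images.
- valve (a joint): Angle of the ball valve's lever. 0: open, lever along the pipe, pointing to -y of valve_axis; grows clockwise seen from above to 1.571 (shut, hard stop), lever square across the pipe, pointing to -x of valve_axis. Starts open or nearly open. Stiff by friction (0.25 N m, about 3 N at the grip); stays where it is left.
- valve_axis (a point): On the lever's upright pivot axis, 103 mm above the bench (mid-lever). Axes fixed to the valve's base plate (190 mm along y, 75 along x): x across the pipe, y along it, z up. Pipe 24 mm thick, top 75 mm above the bench, steel risers 70 mm either side of the axis; brass ball body 44 mm across, stem 18 mm thick.
- lever_tip (a point): Outer end of the valve lever, 115 mm from the pivot axis; turns with the lever (-y points outward along it). Lever: flat steel bar 20 mm wide; from 50 to 115 mm out a black grip 22 mm wide and 14 mm thick, from 96 to 110 mm above the bench.
- port_mouth (a point): Centre of the mouth of the white air receiver's horizontal port, 110 mm above the bench. x horizontal into the port, z up, y to the left as one faces the port. The mouth ends a round steel boss 58 mm across, 20 mm out of an aluminium block 140 mm wide, 175 mm high; tank behind it (up to x = 0.28).
- bracket_edge (a point): Middle of the lower front edge of a steel bracket (50 mm wide) with a gauge on it, which juts out over the port: 160 mm above the port's axis, 26 mm out from the mouth, so that it covers the cross handle. The tool must come in tilted under it. Axes as port_mouth.
- plug: Steel plug, 122 mm long, about 220 g. Origin on its axis at the seating face of its flange (at the port mouth when home); x along its axis into the port. To +x: threaded shank 26 mm across, 50 mm long, with a thread lug reaching 20 mm from the axis 24 mm along. To -x: flange 48 mm across, 6 mm thick, then the cross handle, then the stub.
- plug_cross (a point): Centre of the plug's cross handle, 14 mm to -x of the plug's origin; axes as the plug. Four square arms 12 mm thick, ends 52 mm from the axis, along the diagonals of its y and z; z is up at the start, so they form an X. Right-hand thread: unscrews counter-clockwise as one faces the plug (top goes to port_mouth's +y), up to about 12 N at the arms; push one arm after another.
- plug_stub (a point): On the plug's axis 50 mm to -x of its origin, in a round stub 24 mm across (from 20 to 72 mm to -x of the origin): the place to hold it. Axes as the plug.
- plug_tail (a point): On the plug's axis 48 mm to +x of its origin, 2 mm short of the shank's inner end. The thread backs the plug out about 16 mm per turn (1 to 2 mm of play) and lets go after 200 deg (0.55 turn); from there to about 300 deg it draws straight out against light friction. Axes as the plug.
- tray: Grey open parts tray, fixed to the bench: 220 mm along its x, 190 mm along its y, 35 mm high, walls and floor 5 mm thick. Origin in the centre of its underside.
- jar: Bystander: small white jar, 60 mm across, 75 mm high, origin in the centre of its underside. Stands on the bench beside the receiver.
- screwdriver: Bystander: screwdriver lying on the bench in front of the receiver, along its own x.
- circuit_board: Bystander: circuit board on a black base, 130 x 100 x 40 mm, origin in the centre of its underside.
- solder_spool: Bystander: grey spool, 56 mm across, 50 mm high, standing, origin in the centre of its underside.
- multimeter: Bystander: black multimeter lying flat, 150 x 78 x 42 mm, origin in the centre of its underside.
- wrench: Bystander: spanner lying on the bench, along its own x.
- mouse: Bystander: black computer mouse, 100 x 60 x 34 mm, origin in the centre of its underside.
Things that resemble listed ones, but are neither listed nor needed, are in the scene too. Leave any turquoise look-alike of the part that bears valve alone.

How it is judged (in metres and radians):
On the way, in this order (a step that is already met when the one before it is completed fails the run):
1. the valve is shut against its stop while the plug is still home (value of joint valve above 1.48 rad and x of plug in the frame of port_mouth above -0.004 m), for 0.2 s.
2. the plug has been unscrewed and drawn clear of the port (value of joint valve above 1.48 rad and x of plug_tail in the frame of port_mouth below -0.015 m), for 0.2 s.
At the end, for the whole second after the job is handed in: The valve lever is at its shut stop (joint above 1.48 rad, 1.571 being the stop), the plug is out of the port and lies released and at rest in the tray: both its ends over the inside of the tray, its flange centre less than 75 mm above the tray's underside (all of step 2 and x of plug_tail in the frame of tray between -0.108 and 0.108 m and y of plug_tail in the frame of tray between -0.093 and 0.093 m and x of plug_stub in the frame of tray between -0.108 and 0.108 m and y of plug_stub in the frame of tray between -0.093 and 0.093 m and z of plug in the frame of tray between 0 and 0.075 m and linear speed of plug below 0.03 m/s and contact force between the fingers and plug below 0.1 N); the robot touches nothing.
It fails at once if the plug is backed out (over 6 mm) while the valve is not shut (value of joint valve below 1.4 rad and x of plug in the frame of port_mouth below -0.006 m).
It fails at once if the plug is dropped (falls free, faster than 0.8 m/s) (linear speed of plug above 0.8 m/s and contact force between the fingers and plug below 0.1 N).
It fails at once if a bystander is moved more than 40 mm (distance of any of jar, screwdriver, circuit_board, solder_spool, multimeter, wrench, mouse from where it was at the start of the episode above 0.04 m).
It also fails if it takes over 67 s, if anything falls off the work surface, if the arm or the gripper's body presses on something with over 40 N, if the wrist force passes 120 N, or if a joint passes its speed limit or range.

## Working session

There is one attempt and no reset: what is moved stays moved. The work goes in short steps, Python scripts to look and compute and a tool call to move; the robot and the scene stay as the last step left them, time stands still between calls to the robot, and variables do not carry over. Pictures are saved under pics/ and viewed, on a budget of 10 in all, crops included, one or two more only if the job needs it, and the job is handed in when it is done.

Besides the shell and the picture viewer there is one more tool, called after "Emit:" as name([rows], argument=value, ...), one row to a line, values as JSON. send_rows: Moves the arm, as the interface text tells. Its arguments: {"type":"object","properties":{"series":{"type":"array"},"grip_force":{"type":"number"}},"required":["series"]}

```bash
mkdir -p pics; python3 - <<'E'
from cell import env
import cv2,json
print(env.get_obs())
for n in ["side","top","wrist"]:
    c=env.calibration(n); print(n,c)
    cv2.imwrite(f"pics/{n}0.png",env.read_camera(n))
E
```

```text
{'time_s': 0.0, 'qpos': array([-69.3796926 ,  18.43713818,  -4.01595002,  83.17483068,
         1.29352239,  78.54167037,  -3.26202575]), 'joint_velocities': array([ 0.02663105, -0.11866009, -0.02669431,  0.02138157,  0.04096536,
        0.10285894, -0.03474979]), 'effort': array([ 3.09953816e-05, -4.91286063e+01, -4.03533652e-01, -3.12527275e+01,
       -6.38065115e-02,  4.37069067e-02,  1.76980120e-04]), 'tool_pos': array([0.22015818, 0.61098567, 0.22148398]), 'tool_rot': array([-1.79891525e+02,  4.26316662e-03,  1.60187521e+02]), 'force': array([-0.78384208,  0.57785551,  0.58681675]), 'wrist_torque': array([-0.01825185, -0.01064696,  0.03675109]), 'grip_width': 0.08732251086100808}
side {'fx': 483.02943982514483, 'fy': 483.02943982514483, 'cx': 312.22819941028735, 'cy': 240.57215948847644, 'cam_to_world': array([[ 0.89692663, -0.33535592,  0.28819963,  0.13321071],
       [-0.44216285, -0.68585633,  0.57800788, -0.90971641],
       [ 0.00382517, -0.64586183, -0.76344473,  1.21319493],
       [ 0.        ,  0.        ,  0.        ,  1.        ]])}
top {'fx': 466.620310968698, 'fy': 466.620310968698, 'cx': 312.537374557488, 'cy': 240.28637619813446, 'cam_to_world': array([[ 0.02241878, -0.98270669,  0.18380684,  0.34033652],
       [-0.99971866, -0.02346048, -0.00349442, -0.10272102],
       [ 0.00774619, -0.18367679, -0.98295617,  1.20739583],
       [ 0.        ,  0.        ,  0.        ,  1.        ]])}
wrist {'fx': 415.71622023729634, 'fy': 415.71622023729634, 'cx': 316.1458223076932, 'cy': 239.04005217409278, 'cam_to_world': array([[ 0.33908578,  0.89771743,  0.28129034,  0.14187192],
       [ 0.94075374, -0.32300147, -0.10321069,  0.63872726],
       [-0.00179684,  0.29962221, -0.95405624,  0.38361823],
       [ 0.        ,  0.        ,  0.        ,  1.        ]])}
```

View pics/top0.png

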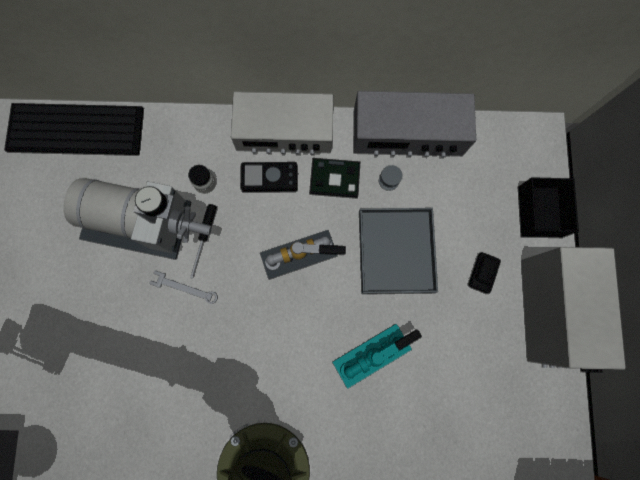

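View pics/side0.png

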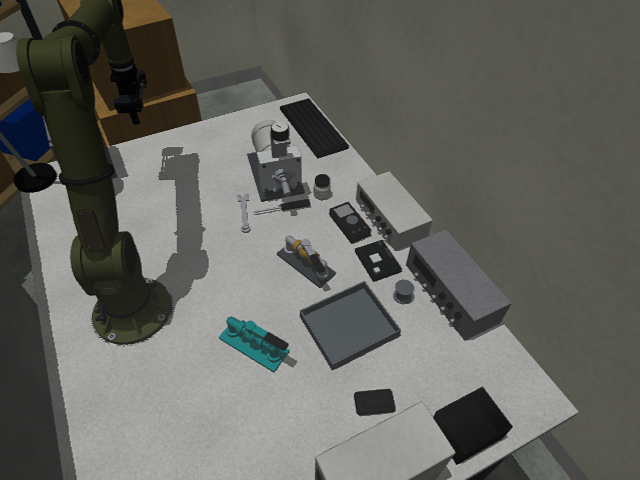

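The top view shows the receiver (about 130,215, port facing right), the real valve with its orange body (300,252), the tray (398,250), and the turquoise look-alike (378,352). I'll enlarge the valve and receiver from both cameras.

```bash
cat > h.py <<'E'
import numpy as np, cv2
from cell import env
def proj(n,P,c=None):
    c=c or env.calibration(n); T=np.linalg.inv(c["cam_to_world"]); P=np.atleast_2d(P)
    p=P@T[:3,:3].T+T[:3,3]
    return np.c_[c["fx"]*p[:,0]/p[:,2]+c["cx"], c["fy"]*p[:,1]/p[:,2]+c["cy"]]
def onz(n,uv,z,c=None):
    c=c or env.calibration(n); M=c["cam_to_world"]
    uv=np.atleast_2d(uv).astype(float)
    d=np.c_[(uv[:,0]-c["cx"])/c["fx"],(uv[:,1]-c["cy"])/c["fy"],np.ones(len(uv))]@M[:3,:3].T
    return M[:3,3]+d*((z-M[2,3])/d[:,2])[:,None]
E
python3 - <<'E'
import cv2,numpy as np
t=cv2.imread("pics/top0.png");s=cv2.imread("pics/side0.png")
f=lambda im,x,y,w,h:cv2.resize(im[y:y+h,x:x+w],(400,300),interpolation=cv2.INTER_CUBIC)
a=np.vstack([np.hstack([f(t,125,165,120,90),f(t,245,210,120,90)]),np.hstack([f(s,240,130,100,75),f(s,260,220,100,75)])])
cv2.imwrite("pics/comp.png",np.clip(a.astype(float)*1.4,0,255).astype(np.uint8))
E
```

```text
(no output)
```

View pics/comp.png

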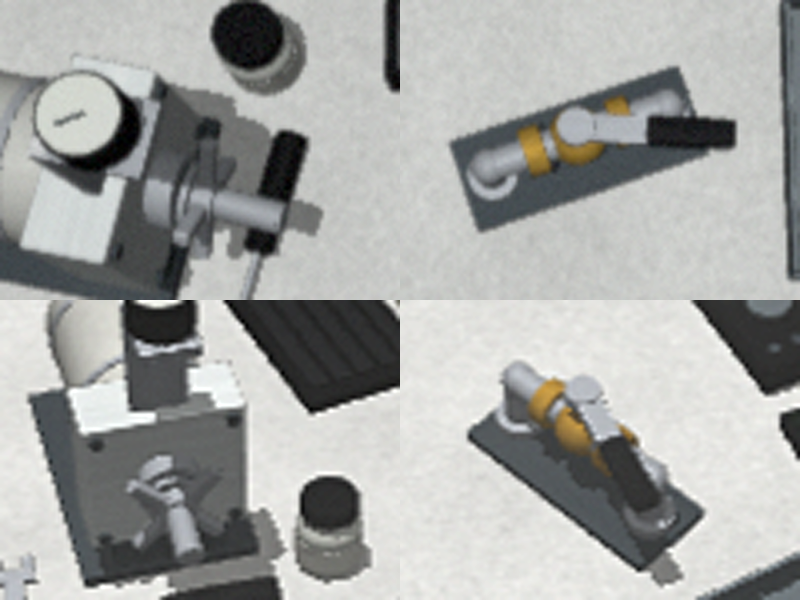

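```bash
python3 - <<'E'
from h import *
np.set_printoptions(precision=4,suppress=True)
T=lambda *p:np.array(p)*0.3
t=lambda pts,o:np.array(pts,float)*0.3+o
s=lambda pts,o:np.array(pts,float)*0.25+o
A=(125,165);B=(245,210);C=(240,130);D=(260,220)
print("block top front L,R top",onz("top",t([(113,263),(157,80)],A),.175))
print("block side",onz("side",s([(73,130),(245,103)],C),.175))
print("stub end top",onz("top",t([(280,216)],A),.11),"side",onz("side",s([(190,248)],C),.11))
print("valve plate",onz("top",t([(50,143),(278,68),(308,155),(80,230)],B),.008))
print("pivot top/side",onz("top",t([(175,126)],B),.115),onz("side",s([(185,90)],D),.115))
print("tip top/side",onz("top",t([(335,133)],B),.106),onz("side",s([(247,206)],D),.103))
print("plate side",onz("side",s([(68,133),(240,268),(303,212)],D),.008))
print("tray",onz("top",[(360,208),(433,208),(437,293),(362,293)],.035))
print("tray side",onz("side",[(300,317),(365,284),(400,329),(333,366)],.035))
print("jar",onz("top",[(200,172)],.075)," wrench",onz("top",[(155,280),(215,298)],.0),"screwdriver",onz("top",[(194,275),(207,225),(210,208)],.01))
E
```

```text
block top front L,R top [[0.5169 0.2378 0.175 ]
 [0.6453 0.2182 0.175 ]]
block side [[0.5145 0.2525 0.175 ]
 [0.6549 0.2217 0.175 ]]
stub end top [[0.5652 0.1422 0.11  ]] side [[0.569  0.1476 0.11  ]]
valve plate [[ 0.528   0.0288  0.008 ]
 [ 0.592  -0.148   0.008 ]
 [ 0.5233 -0.1726  0.008 ]
 [ 0.4606  0.0027  0.008 ]]
pivot top/side [[ 0.5256 -0.0713  0.115 ]] [[ 0.5285 -0.0772  0.115 ]]
tip top/side [[ 0.5248 -0.186   0.106 ]] [[ 0.5256 -0.1849  0.103 ]]
plate side [[ 0.4636  0.0046  0.008 ]
 [ 0.528  -0.1724  0.008 ]
 [ 0.5954 -0.1471  0.008 ]]
tray [[ 0.6476 -0.228   0.035 ]
 [ 0.6522 -0.4175  0.035 ]
 [ 0.4325 -0.422   0.035 ]
 [ 0.4282 -0.2338  0.035 ]]
tray side [[ 0.4223 -0.2555  0.035 ]
 [ 0.6441 -0.2381  0.035 ]
 [ 0.6545 -0.4121  0.035 ]
 [ 0.4365 -0.4277  0.035 ]]
jar [[0.7212 0.1822 0.075 ]]  wrench [[0.452  0.2977 0.    ]
 [0.4093 0.1401 0.    ]] screwdriver [[0.4662 0.1955 0.01  ]
 [0.5984 0.1706 0.01  ]
 [0.6445 0.1656 0.01  ]]
```

```bash
cat >> h.py <<'E'
from scipy.spatial.transform import Rotation as Ro
import json,time
np.set_printoptions(precision=4,suppress=True)
def log():
    o=env.get_obs()
    open("log.txt","a").write(json.dumps([list(o["qpos"]),list(o["tool_pos"]),list(o["tool_rot"])])+"\n")
    return o
def go(*targets):
    """targets: (pos, R or rpy or None) -> travel cm, dr deg from the present pose"""
    o=log(); p=o["tool_pos"]; R=Ro.from_euler("xyz",o["tool_rot"],degrees=True)
    print("t",round(o["time_s"],2),"tcp",p,o["tool_rot"],"q",o["qpos"].round(1),"F",o["force"].round(1),"g",round(o["grip_width"],4))
    for P,Q in targets:
        Q=R if Q is None else (Q if isinstance(Q,Ro) else Ro.from_euler("xyz",Q,degrees=True))
        tr=R.inv().apply(np.array(P)-p)*100; dr=np.degrees((R.inv()*Q).as_rotvec())
        print("travel",tr.round(2).tolist(),"dr",dr.round(1).tolist(),"rows",int(np.ceil(max(np.linalg.norm(tr)/4.17,np.linalg.norm(dr)/7.16))))
E
python3 - <<'E'
from h import *
go(((.36,.27,.36),(180,0,130)),((.525,-.158,.2),(180,0,89.5)))
E
```

```text
t 0.15 tcp [0.2202 0.6111 0.2217] [-179.9138    0.0063  160.1873] q [-69.4  18.4  -4.   83.2   1.3  78.5  -3.3] F [-0.2  0.2  0. ] g 0.0867
travel [-24.71, -27.38, -13.79] dr [-0.1, 0.0, 30.2] rows 10
travel [-54.74, -62.02, 2.27] dr [-0.1, 0.1, 70.7] rows 20
```

Emit:
send_rows([
  {"travel": [-24.7,-27.4,-13.8],"dr": [0,0,30],"claw": 8.7},
  {"travel": [-24.7,-27.4,-13.8],"dr": [0,0,30],"claw": 8.7},
  {"travel": [-24.7,-27.4,-13.8],"dr": [0,0,30],"claw": 8.7},
  {"travel": [-24.7,-27.4,-13.8],"dr": [0,0,30],"claw": 8.7},
  {"travel": [-24.7,-27.4,-13.8],"dr": [0,0,30],"claw": 8.7},
  {"travel": [-24.7,-27.4,-13.8],"dr": [0,0,30],"claw": 8.7},
  {"travel": [-24.7,-27.4,-13.8],"dr": [0,0,30],"claw": 8.7},
  {"travel": [-24.7,-27.4,-13.8],"dr": [0,0,30],"claw": 8.7},
  {"travel": [-24.7,-27.4,-13.8],"dr": [0,0,30],"claw": 8.7},
  {"travel": [-24.7,-27.4,-13.8],"dr": [0,0,30],"claw": 8.7},
])

```text
time_s: 0.98
tool_pos: [0.3626, 0.2649, 0.3629]
tool_rot: [179.8, 0.0, 129.8]
force: [0.3, 0.2, -0.1]
grip_width: 0.087
```

```bash
python3 - <<'E'
from h import *
cv2.imwrite("pics/w1.png",env.read_camera("wrist"))
go(((.45,.02,.3),(180,0,105)),((.525,-.15,.22),(180,0,89.5)))
E
```

```text
t 1.03 tcp [0.3639 0.2635 0.3638] [179.7427   0.0725 129.6203] q [-54.1  -8.9  12.8  96.3   2.   92.1  -1.7] F [ 1.8 -1.9  0.6] g 0.0866
travel [-24.24, -8.92, 6.37] dr [0.3, 0.0, 24.6] rows 7
travel [-42.11, -14.02, 14.37] dr [0.3, -0.0, 40.1] rows 12
```

Emit:
send_rows([
  {"travel": [-8,-3,2],"dr": [0,0,7],"claw": 8.7},
  {"travel": [-24,-9,6.4],"dr": [0,0,25],"claw": 8.7},
  {"travel": [-24,-9,6.4],"dr": [0,0,25],"claw": 8.7},
  {"travel": [-24,-9,6.4],"dr": [0,0,25],"claw": 8.7},
  {"travel": [-24,-9,6.4],"dr": [0,0,25],"claw": 8.7},
  {"travel": [-42,-14,14.4],"dr": [0,0,40],"claw": 8.7},
  {"travel": [-42,-14,14.4],"dr": [0,0,40],"claw": 8.7},
  {"travel": [-42,-14,14.4],"dr": [0,0,40],"claw": 8.7},
  {"travel": [-42,-14,14.4],"dr": [0,0,40],"claw": 8.7},
  {"travel": [-42,-14,14.4],"dr": [0,0,40],"claw": 8.7},
  {"travel": [-42,-14,14.4],"dr": [0,0,40],"claw": 8.7},
  {"travel": [-42,-14,14.4],"dr": [0,0,40],"claw": 8.7},
])

```text
time_s: 2.03
tool_pos: [0.5231, -0.1477, 0.214]
tool_rot: [-179.8, 0.3, 89.8]
force: [-1.7, 0.4, 0.1]
grip_width: 0.0872
```

```bash
python3 - <<'E'
from h import *
c=env.calibration("wrist"); print(c)
im=env.read_camera("wrist")
cv2.imwrite("pics/w2.png",im)
for P in [(.527,-.073,.11),(.525,-.187,.103)]: print(proj("wrist",P,c))
go()
E
```

```text
{'fx': 415.71622023729634, 'fy': 415.71622023729634, 'cx': 316.1458223076932, 'cy': 239.04005217409278, 'cam_to_world': array([[ 1.    , -0.0029, -0.0052,  0.5237],
       [-0.0044, -0.9524, -0.3049, -0.0646],
       [-0.004 ,  0.305 , -0.9524,  0.3756],
       [ 0.    ,  0.    ,  0.    ,  1.    ]])}
[[323.3168 120.2023]]
[[320.2538 285.7997]]
t 2.08 tcp [ 0.523  -0.1463  0.2142] [-179.792     0.2216   89.7689] q [-28.3   6.4  44.3 100.4  -4.4  75.2  16.7] F [-0.7  0.4 -0.6] g 0.0875
```

View pics/w2.png

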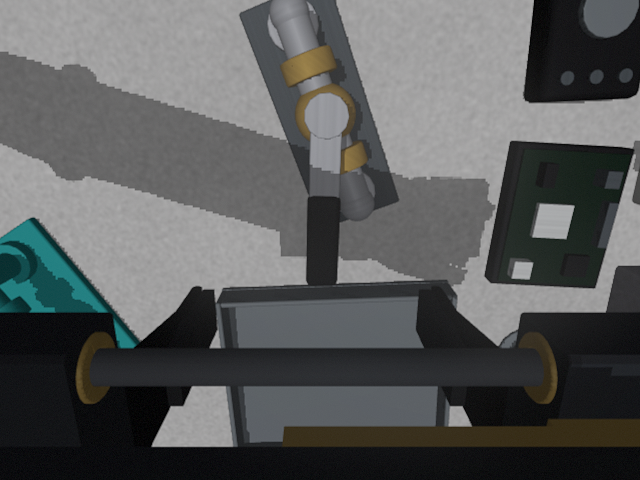

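```bash
python3 - <<'E'
from h import *
go(((.526,-.154,.12),(180,0,88.5)),((.526,-.154,.089),(180,0,88.5)))
E
```

```text
t 2.08 tcp [ 0.523  -0.1463  0.2142] [-179.792     0.2216   89.7689] q [-28.3   6.4  44.3 100.4  -4.4  75.2  16.7] F [-0.7  0.4 -0.6] g 0.0875
travel [-0.73, 0.33, 9.42] dr [-0.2, 0.2, 1.3] rows 3
travel [-0.72, 0.34, 12.52] dr [-0.2, 0.2, 1.3] rows 4
```

Emit:
send_rows([
  {"travel": [-0.7,0.3,3.5],"dr": [0,0,1.3],"claw": 8.7},
  {"travel": [-0.7,0.3,7],"dr": [0,0,1.3],"claw": 8.7},
  {"travel": [-0.7,0.3,10],"dr": [0,0,1.3],"claw": 8.7},
  {"travel": [-0.7,0.3,12.5],"dr": [0,0,1.3],"claw": 8.7},
  {"travel": [-0.7,0.3,12.5],"dr": [0,0,1.3],"claw": 2.0},
  {"travel": [-0.7,0.3,12.5],"dr": [0,0,1.3],"claw": 2.0},
  {"travel": [-0.7,0.3,12.5],"dr": [0,0,1.3],"claw": 2.0},
  {"travel": [-0.7,0.3,12.5],"dr": [0,0,1.3],"claw": 2.0},
  {"travel": [-0.7,0.3,12.5],"dr": [0,0,1.3],"claw": 2.0},
  {"travel": [-0.7,0.3,12.5],"dr": [0,0,1.3],"claw": 2.0},
  {"travel": [-0.7,0.3,12.5],"dr": [0,0,1.3],"claw": 2.0},
], grip_force=15)

```text
time_s: 3.0
tool_pos: [0.5276, -0.1481, 0.0925]
tool_rot: [179.9, -0.0, 88.9]
force: [-0.4, 0.2, -1.1]
grip_width: 0.0482
```

```bash
python3 - <<'E'
from h import *
C=np.array([.5295,-.071]); r=.083
for a in [-98,-106,-114,-122,-130,-138,-146,-154,-161,-164,-167]:
    th=np.radians(a); print(a); go(((C[0]+r*np.cos(th),C[1]+r*np.sin(th),.089),(180,0,a+180)))
E
```

```text
-98
t 3.0 tcp [ 0.5276 -0.1481  0.0925] [179.9012  -0.0207  88.8937] q [-25.2  14.6  43.4 108.  -11.4  61.7  21.6] F [-0.4  0.2 -1.1] g 0.0482
travel [-0.53, -0.95, 0.35] dr [0.1, -0.0, 6.9] rows 1
-106
t 3.0 tcp [ 0.5276 -0.1481  0.0925] [179.9012  -0.0207  88.8937] q [-25.2  14.6  43.4 108.  -11.4  61.7  21.6] F [-0.4  0.2 -1.1] g 0.0482
travel [-0.31, -2.09, 0.35] dr [0.1, -0.0, 14.9] rows 3
-114
t 3.0 tcp [ 0.5276 -0.1481  0.0925] [179.9012  -0.0207  88.8937] q [-25.2  14.6  43.4 108.  -11.4  61.7  21.6] F [-0.4  0.2 -1.1] g 0.0482
travel [0.07, -3.19, 0.34] dr [0.1, -0.0, 22.9] rows 4
-122
t 3.0 tcp [ 0.5276 -0.1481  0.0925] [179.9012  -0.0207  88.8937] q [-25.2  14.6  43.4 108.  -11.4  61.7  21.6] F [-0.4  0.2 -1.1] g 0.0482
travel [0.59, -4.22, 0.34] dr [0.1, -0.0, 30.9] rows 5
-130
t 3.0 tcp [ 0.5276 -0.1481  0.0925] [179.9012  -0.0207  88.8937] q [-25.2  14.6  43.4 108.  -11.4  61.7  21.6] F [-0.4  0.2 -1.1] g 0.0482
travel [1.25, -5.17, 0.34] dr [0.1, -0.1, 38.9] rows 6
-138
t 3.0 tcp [ 0.5276 -0.1481  0.0925] [179.9012  -0.0207  88.8937] q [-25.2  14.6  43.4 108.  -11.4  6
[... 391 characters left out ...]
11.4  61.7  21.6] F [-0.4  0.2 -1.1] g 0.0482
travel [3.93, -7.35, 0.34] dr [0.1, -0.1, 62.9] rows 9
-161
t 3.0 tcp [ 0.5276 -0.1481  0.0925] [179.9012  -0.0207  88.8937] q [-25.2  14.6  43.4 108.  -11.4  61.7  21.6] F [-0.4  0.2 -1.1] g 0.0482
travel [4.86, -7.75, 0.34] dr [0.1, -0.1, 69.9] rows 10
-164
t 3.0 tcp [ 0.5276 -0.1481  0.0925] [179.9012  -0.0207  88.8937] q [-25.2  14.6  43.4 108.  -11.4  61.7  21.6] F [-0.4  0.2 -1.1] g 0.0482
travel [5.27, -7.89, 0.34] dr [0.1, -0.1, 72.9] rows 11
-167
t 3.0 tcp [ 0.5276 -0.1481  0.0925] [179.9012  -0.0207  88.8937] q [-25.2  14.6  43.4 108.  -11.4  61.7  21.6] F [-0.4  0.2 -1.1] g 0.0482
travel [5.69, -8.01, 0.34] dr [0.1, -0.1, 75.9] rows 11
```

Emit:
send_rows([
  {"travel": [0,0,0],"dr": [0,0,0],"claw": 2.0},
  {"travel": [0,0,0],"dr": [0,0,0],"claw": 2.0},
  {"travel": [0,0,0],"dr": [0,0,0],"claw": 2.0},
  {"travel": [0,0,0],"dr": [0,0,0],"claw": 2.0},
  {"travel": [0,0,0],"dr": [0,0,0],"claw": 2.0},
  {"travel": [0,0,0],"dr": [0,0,0],"claw": 2.0},
])

```text
time_s: 3.5
tool_pos: [0.5271, -0.1481, 0.0915]
tool_rot: [180.0, -0.0, 88.9]
force: [0.8, 0.5, -1.1]
grip_width: 0.0217
```

```bash
python3 - <<'E'
from h import *
C=np.array([.5295,-.071]); r=.077; a0=-91.8
f=lambda a:np.array([np.cos(np.radians(a)),np.sin(np.radians(a))])*r
R=Ro.from_euler("xyz",(180,0,88.9),degrees=True).inv()
for d in range(6,85,6):
    print(d,(R.apply(np.r_[f(a0-d)-f(a0),0])*100).round(2))
E
```

```text
6 [ 0.05 -0.8  -0.  ]
12 [ 0.19 -1.6  -0.  ]
18 [ 0.41 -2.37 -0.  ]
24 [ 0.7  -3.12 -0.  ]
30 [ 1.08 -3.84 -0.  ]
36 [ 1.53 -4.51 -0.  ]
42 [ 2.04 -5.13 -0.  ]
48 [ 2.62 -5.69 -0.  ]
54 [ 3.25 -6.19 -0.  ]
60 [ 3.93 -6.62 -0.  ]
66 [ 4.65 -6.98 -0.  ]
72 [ 5.41 -7.26 -0.  ]
78 [ 6.19 -7.46 -0.  ]
84 [ 6.99 -7.57 -0.  ]
```

Emit:
send_rows([
  {"travel": [0.05,-0.8,0],"dr": [0,0,6],"claw": 2.0},
  {"travel": [0.2,-1.6,0],"dr": [0,0,12],"claw": 2.0},
  {"travel": [0.4,-2.4,0],"dr": [0,0,18],"claw": 2.0},
  {"travel": [0.7,-3.1,0],"dr": [0,0,24],"claw": 2.0},
  {"travel": [1.1,-3.8,0],"dr": [0,0,30],"claw": 2.0},
  {"travel": [1.5,-4.5,0],"dr": [0,0,36],"claw": 2.0},
  {"travel": [2.0,-5.1,0],"dr": [0,0,42],"claw": 2.0},
  {"travel": [2.6,-5.7,0],"dr": [0,0,48],"claw": 2.0},
  {"travel": [3.25,-6.2,0],"dr": [0,0,54],"claw": 2.0},
  {"travel": [3.9,-6.6,0],"dr": [0,0,60],"claw": 2.0},
  {"travel": [3.9,-6.6,0],"dr": [0,0,60],"claw": 2.0},
  {"travel": [3.9,-6.6,0],"dr": [0,0,60],"claw": 2.0},
])

```text
time_s: 4.5
tool_pos: [0.4607, -0.1077, 0.0914]
tool_rot: [-179.9, 0.1, 29.1]
force: [-3.9, 0.6, 3.3]
grip_width: 0.0217
```

```bash
python3 - <<'E'
from h import *
go()
E
```

```text
t 4.5 tcp [ 0.4607 -0.1077  0.0914] [-179.9008    0.0683   29.0646] q [-38.7   3.4  50.6 117.9  -3.1  60.1 -47.6] F [-3.9  0.6  3.3] g 0.0217
```

Emit:
send_rows([
  {"travel": [0.03,-0.5,0],"dr": [0,0,4],"claw": 2.0},
  {"travel": [0.05,-0.8,0],"dr": [0,0,6],"claw": 2.0},
  {"travel": [0.1,-1.2,0],"dr": [0,0,9],"claw": 2.0},
  {"travel": [0.15,-1.4,0],"dr": [0,0,10.5],"claw": 2.0},
  {"travel": [0.15,-1.4,0],"dr": [0,0,10.5],"claw": 2.0},
])

```text
time_s: 4.92
tool_pos: [0.4561, -0.0968, 0.0915]
tool_rot: [179.9, 0.1, 18.5]
force: [-1.8, -5.1, 0.6]
grip_width: 0.0222
```

```bash
python3 - <<'E'
from h import *
go()
E
```

```text
t 4.92 tcp [ 0.4561 -0.0968  0.0915] [179.863    0.0671  18.501 ] q [-40.3   1.9  50.3 118.9  -1.5  59.9 -60.8] F [-1.8 -5.1  0.6] g 0.0222
```

Emit:
send_rows([
  {"travel": [0.02,-0.4,0],"dr": [0,0,2],"claw": 2.0},
  {"travel": [0.02,-0.7,0],"dr": [0,0,3],"claw": 2.0},
  {"travel": [0.02,-0.7,0],"dr": [0,0,3],"claw": 2.0},
])

```text
time_s: 5.17
tool_pos: [0.4567, -0.0963, 0.0917]
tool_rot: [179.2, -0.2, 15.4]
force: [7.6, -19.2, -11.7]
grip_width: 0.0227
```

```bash
python3 - <<'E'
from h import *
go()
E
```

```text
t 5.17 tcp [ 0.4567 -0.0963  0.0917] [179.2396  -0.1946  15.3516] q [-40.8   1.3  50.1 119.2  -0.5  59.4 -65.1] F [  7.6 -19.2 -11.7] g 0.0227
```

Emit:
send_rows([
  {"travel": [0,0.7,0],"dr": [0,0,0],"claw": 5.0},
  {"travel": [0,0.7,0],"dr": [0,0,0],"claw": 5.0},
  {"travel": [0,0.7,0],"dr": [0,0,0],"claw": 5.0},
  {"travel": [0,0.7,0],"dr": [0,0,0],"claw": 5.0},
  {"travel": [0,0.7,0],"dr": [0,0,0],"claw": 5.0},
  {"travel": [0,0.7,-4],"dr": [0,0,0],"claw": 5.0},
  {"travel": [0,0.7,-8],"dr": [0,0,0],"claw": 5.0},
  {"travel": [0,0.7,-12],"dr": [0,0,0],"claw": 5.0},
  {"travel": [0,0.7,-16],"dr": [0,0,0],"claw": 5.0},
  {"travel": [0,0.7,-20],"dr": [0,0,0],"claw": 5.0},
  {"travel": [0,0.7,-20],"dr": [0,0,0],"claw": 5.0},
])

```text
time_s: 6.08
tool_pos: [0.46, -0.0947, 0.2992]
tool_rot: [179.9, -0.8, 15.5]
force: [1.5, -0.4, -0.1]
grip_width: 0.0501
```

```bash
cat > fit.py <<'E'
from h import *
import itertools
from scipy.optimize import least_squares
L=[json.loads(l) for l in open("log.txt")]
D=[(np.array(q),np.array(p),Ro.from_euler("xyz",r,degrees=True)) for q,p,r in L]
def chain(q,s,Tz):
    return [Ro.from_euler(a,si*qi,degrees=True) for a,si,qi in zip("zyzyzyz",s,q)]
best=[]
for s in itertools.product([1,-1],repeat=7):
    Rs=[]
    for q,p,R in D:
        M=Ro.identity()
        for r in chain(q,s,0): M=M*r
        Rs.append(M)
    # base yaw and tool offset: fit A*M*B=R
    f=lambda v:np.concatenate([((Ro.from_euler("z",v[0])*M*Ro.from_rotvec(v[1:])).inv()*R).as_rotvec() for M,(q,p,R) in zip(Rs,D)])
    for y0,t0 in itertools.product([0,1.57,3.14,-1.57],[0,1.57,3.14,-1.57]):
        o=least_squares(f,[y0,0,0,t0],max_nfev=30); best.append((o.cost,s,o.x))
best.sort(key=lambda b:b[0])
for b in best[:6]: print(b)
E
python3 - <<'E'
from h import *
c=env.calibration("wrist"); go()
E
python3 fit.py
```

```text
t 6.08 tcp [ 0.46   -0.0947  0.2992] [179.9434  -0.7514  15.4708] q [-42.6 -11.1  45.1 102.3   7.7  84.9 -73.1] F [ 1.5 -0.4 -0.1] g 0.0501
(np.float64(1.2482342903835869e-30), (-1, -1, -1, -1, -1, -1, -1), array([3.1416, 0.    , 0.    , 4.7124]))
(np.float64(1.2601947670521614e-30), (-1, -1, -1, -1, -1, -1, -1), array([ 3.1416, -0.    , -0.    , -1.5708]))
(np.float64(1.501402563523085e-30), (-1, 1, -1, 1, -1, 1, -1), array([-0.    ,  0.    , -0.    ,  1.5708]))
(np.float64(1.5052290123670494e-30), (-1, 1, -1, 1, -1, 1, -1), array([-0.    ,  0.    , -0.    ,  1.5708]))
(np.float64(2.47524064770218e-30), (-1, 1, -1, 1, -1, 1, -1), array([-0.    ,  0.    , -0.    ,  1.5708]))
(np.float64(5.86976132133059e-29), (-1, -1, -1, -1, -1, -1, -1), array([-3.1416,  0.    , -0.    , -1.5708]))
```

```bash
cat > kin.py <<'E'
from h import *
S=(-1,1,-1,1,-1,1,-1)
def frames(q):
    M=Ro.identity(); out=[]
    for a,s,x in zip("zyzyzyz",S,q): M=M*Ro.from_euler(a,s*x,degrees=True); out.append(M)
    return out
def rows(q):
    F=[f.as_matrix() for f in frames(q)]
    # base z, after j1 x, after j2: x,z ; after j4: x,z; after j6: x,z
    return np.c_[[0,0,1],F[0][:,0],F[1][:,0],F[1][:,2],F[3][:,0],F[3][:,2],F[5][:,0],F[5][:,2]]
D=[json.loads(l) for l in open("log.txt")]
A=np.vstack([rows(d[0]) for d in D]); b=np.concatenate([d[1] for d in D])
d,res,rk,sv=np.linalg.lstsq(A,b,rcond=1e-6)
def fk(q): return rows(q)@d, frames(q)[-1]*Ro.from_euler("z",90,degrees=True)
if __name__=="__main__": print(d,rk,sv,np.abs(A@d-b).max())
E
python3 kin.py
```

```text
[ 0.3372 -0.0249 -0.0049  0.4706 -0.0019  0.5109 -0.0327  0.4614] 8 [8.6754 8.0554 3.2762 0.7216 0.6063 0.373  0.2966 0.0142] 0.026339543052328912
```

```bash
cat > fit2.py <<'E'
import kin; from kin import *
def rows2(q):
    F=[f.as_matrix() for f in frames(q)]
    return np.hstack([np.c_[[0,0,1]]]+[F[k] for k in range(7)])
A=np.vstack([rows2(d[0]) for d in D])
for nm,cols in {"xz+y":[0,1,2,4,5,6,10,11,12,16,17,18],"j3/5x":[0,4,6,7,10,12,13,16,18],"few":[0,6,12,18],"all":range(22),"odd":[0,1,2,6,7,8,12,13,14,18,19,20]}.items():
    c=list(cols); x,_,rk,_=np.linalg.lstsq(A[:,c],b,rcond=1e-5); print(nm,rk,len(b),np.abs(A[:,c]@x-b).max(),dict(zip(c,x.round(4))))
E
python3 fit2.py; cut -c1-200 log.txt
```

```text
xz+y 11 57 3.552713678800501e-15 {0: np.float64(0.2495), 1: np.float64(-0.0), 2: np.float64(-0.0078), 4: np.float64(-0.0), 5: np.float64(-0.0078), 6: np.float64(0.4678), 10: np.float64(-0.0), 11: np.float64(-0.0106), 12: np.float64(0.5131), 16: np.float64(0.0), 17: np.float64(-0.0004), 18: np.float64(0.3687)}
j3/5x 9 57 0.026800454195964857 {0: np.float64(0.2084), 4: np.float64(-0.0316), 6: np.float64(0.4654), 7: np.float64(0.0309), 10: np.float64(-0.0037), 12: np.float64(0.5135), 13: np.float64(0.0028), 16: np.float64(-0.002), 18: np.float64(0.3263)}
few 4 57 0.037838936682036084 {0: np.float64(0.3701), 6: np.float64(0.4045), 12: np.float64(0.532), 18: np.float64(0.419)}
all 15 57 4.440892098500626e-16 {0: np.float64(0.1248), 1: np.float64(0.0), 2: np.float64(-0.0078), 3: np.float64(0.1248), 4: np.float64(-0.0), 5: np.float64(-0.0078), 6: np.float64(0.2339), 7: np.float64(0.0), 8: np.float64(-0.0053), 9: np.float64(0.2339), 10: np.float64(0.0), 11: np.float64(-0.0053), 12: np.float64(0.2565), 13: np.float64(-0.0), 14: np.float64(-0.0002), 15: np.float64(0.2565), 16: np.float64(0.0),
[... 3543 characters left out ...]
8169689121097, -47.56280383360003], [0.4607485804464288, -0.10771132506338717, 0.0914417793855278
[[-40.2874166286105, 1.9136348331227877, 50.257725884138665, 118.8636843124549, -1.5243234757739446, 59.91514962720021, -60.78022016219137], [0.4561129386537716, -0.09680551840878536, 0.09148191169371
[[-40.79667218668816, 1.345947498042427, 50.12871672039308, 119.20333321197332, -0.49145931724663233, 59.44039019163051, -65.0818343126406], [0.45667731155398966, -0.09634075849328624, 0.0916895076967
[[-42.60786963115958, -11.12803713755886, 45.127211007727155, 102.32282573717336, 7.720302901639805, 84.88426438756234, -73.14639362958133], [0.45995306686567716, -0.09473212068523605, 0.2992084404286
```

```bash
cat > ik.py <<'E'
from h import *
from scipy.optimize import least_squares
S=(-1,1,-1,1,-1,1,-1)
LO=np.array([-163.93,-17.29,-79.2,3.27,-89.18,5.43,-154.24])+2; HI=np.array([163.93,119.83,71.16,140.29,269.18,117.66,154.24])-2
def fk(q,full=False):
    M=Ro.identity(); F=[]
    for a,s,x in zip("zyzyzyz",S,q): M=M*Ro.from_euler(a,s*x,degrees=True); F.append(M.as_matrix())
    sh=np.array([0,0,.2495])-.0156*F[0][:,1]; el=sh+.4678*F[1][:,2]-.0106*F[2][:,1]
    wr=el+.5131*F[3][:,2]-.0004*F[4][:,1]; p=wr+.3687*F[5][:,2]
    R=M*Ro.from_euler("z",90,degrees=True)
    return (p,R,el,wr) if full else (p,R)
def ik(p,R,q0):
    def f(q):
        a,B=fk(q); return np.r_[(a-p)*10,(B.inv()*R).as_rotvec()*3,(q-q0)*1e-4]
    o=least_squares(f,np.clip(q0,LO+.1,HI-.1),bounds=(LO,HI)); a,B=fk(o.x)
    return o.x,np.linalg.norm(a-p),np.degrees((B.inv()*R).magnitude())
# port frame
M0=np.array([.5793,.2129,.11]); ax=np.array([.184,.983,0]); ax/=np.linalg.norm(ax); py=np.array([-ax[1],ax[0],0]); pz=np.array([0,0,1.])
def rad(th): t=np.radians(th); return -np.cos(t)*py+np.sin(t)*pz   # th as seen facing: 0 right, 90 up, ccw
def tool(th,tau,x,r,up=1):
    "tool leaning out at angle th, tilt tau from the axis; TCP at axial x, radius r (m)"
    er=rad(th); t=np.radians(tau); z=np.cos(t)*ax-np.sin(t)*er; xx=up*(np.sin(t)*ax+np.cos(t)*er)
    return M0+x*ax+r*er, Ro.from_matrix(np.c_[xx,np.cross(z,xx),z])
E
python3 - <<'E'
from ik import *
q=env.get_obs()["qpos"]; print(fk(q)[0]-env.get_obs()["tool_pos"])
for up in (1,-1):
  for tau in (35,45):
    qq=q.copy()
    for th in (90,65,45,25,90,115,135,155):
        best=None
        for g in [qq,q]+[np.random.default_rng(i).uniform(LO,HI) for i in range(4)]:
            s=ik(*tool(th,tau,-.004,.038,up),g)
            if s[1]<.002 and s[2]<1 and (best is None or np.abs(s[0]-q).max()<np.abs(best[0]-q).max()): best=s
        if best is None: print(up,tau,th,"none"); continue
        qq=best[0]; _,_,el,wr=fk(qq,True); print(up,tau,th,qq.round(0),"el",el.round(2),"wr",wr.round(2))
E
```

```text
[-0.     -0.0001 -0.    ]
1 35 90 [ 61.  35. -65. 111. -32.  48.  13.] el [ 0.12 -0.25  0.63] wr [ 0.52 -0.09  0.36]
1 35 65 [ -9.  31.  21.  99. -65.  87.  14.] el [0.24 0.01 0.65] wr [ 0.63 -0.11  0.34]
1 35 45 [ -3.  41.  14.  88. -64.  97.  -3.] el [ 0.31 -0.01  0.6 ] wr [ 0.7  -0.12  0.29]
1 35 25 [  2.  51.   9.  79. -65. 106. -20.] el [ 0.36 -0.04  0.54] wr [ 0.75 -0.13  0.22]
1 35 90 [ -0.  18.   8. 113. -66.  67.  35.] el [ 0.14 -0.03  0.7 ] wr [ 0.52 -0.09  0.36]
1 35 115 [ 75.  32. -77. 126. -49.  30.  49.] el [ 0.05 -0.25  0.64] wr [ 0.42 -0.07  0.34]
1 35 135 [ 78.  32. -77. 136. -87.  26. 105.] el [ 0.04 -0.25  0.64] wr [ 0.35 -0.06  0.29]
1 35 155 none
1 45 90 [ 47.  22. -51. 110. -35.  52.  10.] el [ 0.11 -0.15  0.68] wr [ 0.53 -0.05  0.41]
1 45 65 [-12.  30.  20.  94. -56.  86.   6.] el [0.23 0.02 0.66] wr [ 0.65 -0.07  0.38]
1 45 45 [ -4.  42.  13.  81. -56.  99.  -9.] el [ 0.31 -0.    0.6 ] wr [ 0.74 -0.09  0.32]
1 45 25 [  1.  54.   7.  71. -58. 110. -24.] el [ 0.38 -0.03  0.52] wr [ 0.8  -0.1   0.24]
1 45 90 [ -2.  14.   5. 111. -55.  61.  22.] el [ 0.11 -0.02  0
[... 718 characters left out ...]
 135 [ 78.  32. -77. 136. -87.  26. -75.] el [ 0.04 -0.25  0.64] wr [ 0.35 -0.06  0.29]
-1 35 155 none
-1 45 90 [ -35.   17.   43.  112.  -63.   69. -152.] el [0.12 0.06 0.7 ] wr [ 0.53 -0.05  0.41]
-1 45 65 [ 53.  58. -77.  92.   6.  68. 144.] el [ 0.23 -0.33  0.49] wr [ 0.65 -0.07  0.38]
-1 45 45 [ 46.  71. -77.  79.   8.  82. 130.] el [ 0.29 -0.33  0.39] wr [ 0.74 -0.09  0.32]
-1 45 25 [ 41.  81. -77.  68.   5.  93. 118.] el [ 0.34 -0.32  0.31] wr [ 0.8  -0.1   0.24]
-1 45 90 [ -35.   17.   43.  112.  -63.   69. -152.] el [0.12 0.06 0.7 ] wr [ 0.53 -0.05  0.41]
-1 45 115 [ -39.    2.   39.  130.  -73.   43. -126.] el [ 0.02 -0.02  0.72] wr [ 0.41 -0.02  0.38]
-1 45 135 none
-1 45 155 none
```

```bash
python3 - <<'E'
from ik import *
o=env.get_obs(); q=o["qpos"]
P,R=tool(90,35,-.16,.05,1)
print(P,ik(P,R,q))
R0=Ro.from_euler("xyz",o["tool_rot"],degrees=True)
mid=R0*Ro.from_rotvec((R0.inv()*R).as_rotvec()*.5)
go(((.5,-.04,.30),mid),(P,R))
E
```

```text
[0.5499 0.0556 0.16  ] (array([ -4.9326,  20.9316,  32.6543, 111.1354, -62.77  ,  84.8622,
        43.9239]), np.float64(2.198124485810701e-06), np.float64(0.000833864615823572))
t 6.08 tcp [ 0.46   -0.0947  0.2992] [179.9434  -0.7514  15.4708] q [-42.6 -11.1  45.1 102.3   7.7  84.9 -73.1] F [ 1.5 -0.4 -0.1] g 0.0501
travel [5.32, -4.21, -0.01] dr [15.5, 24.2, -29.2] rows 6
travel [12.49, -12.11, 14.07] dr [31.0, 48.4, -58.5] rows 12
```

Emit:
send_rows([
  {"travel": [5.3,-4.2,0],"dr": [15.5,24.2,-29.2],"claw": 5},
  {"travel": [5.3,-4.2,0],"dr": [15.5,24.2,-29.2],"claw": 5},
  {"travel": [5.3,-4.2,0],"dr": [15.5,24.2,-29.2],"claw": 5},
  {"travel": [5.3,-4.2,0],"dr": [15.5,24.2,-29.2],"claw": 5},
  {"travel": [5.3,-4.2,0],"dr": [15.5,24.2,-29.2],"claw": 5},
  {"travel": [5.3,-4.2,0],"dr": [15.5,24.2,-29.2],"claw": 5},
  {"travel": [12.5,-12.1,14],"dr": [31,48.4,-58.5],"claw": 5},
  {"travel": [12.5,-12.1,14],"dr": [31,48.4,-58.5],"claw": 5},
  {"travel": [12.5,-12.1,14],"dr": [31,48.4,-58.5],"claw": 5},
  {"travel": [12.5,-12.1,14],"dr": [31,48.4,-58.5],"claw": 5},
  {"travel": [12.5,-12.1,14],"dr": [31,48.4,-58.5],"claw": 5},
  {"travel": [12.5,-12.1,14],"dr": [31,48.4,-58.5],"claw": 5},
])

```text
time_s: 7.08
tool_pos: [0.5435, 0.0547, 0.1565]
tool_rot: [-172.8, -47.1, 66.5]
force: [1.5, 2.1, 2.0]
grip_width: 0.0496
```

```bash
python3 - <<'E'
from ik import *
c=env.calibration("wrist"); np.save("c3.npy",c)
im=env.read_camera("wrist"); 
cv2.imwrite("pics/w3raw.png",im); cv2.imwrite("pics/w3.png",cv2.resize(im,(800,600)))
cv2.imwrite("pics/top3.png",env.read_camera("top"))
X=lambda x,y,z: M0+x*ax+y*py+z*pz
print(proj("wrist",[X(-.072,0,0),X(0,0,0),X(-.026,.025,.16),X(-.026,-.025,.16),X(.02,.07,.065),X(.02,-.07,.065)],c)*1.25)
go()
E
```

```text
[[ 392.0883  249.6794]
 [ 376.1365  149.6114]
 [ 235.6725 -183.8865]
 [ 406.2472 -212.5426]
 [ 215.7159   45.407 ]
 [ 496.7444   -0.715 ]]
t 7.18 tcp [0.5385 0.0534 0.1434] [-171.0972  -45.8899   65.1369] q [-31.7  23.4  61.  114.5 -64.3  84.9  34.6] F [-2.1  0.3 -1.3] g 0.05
```

View pics/w3.png

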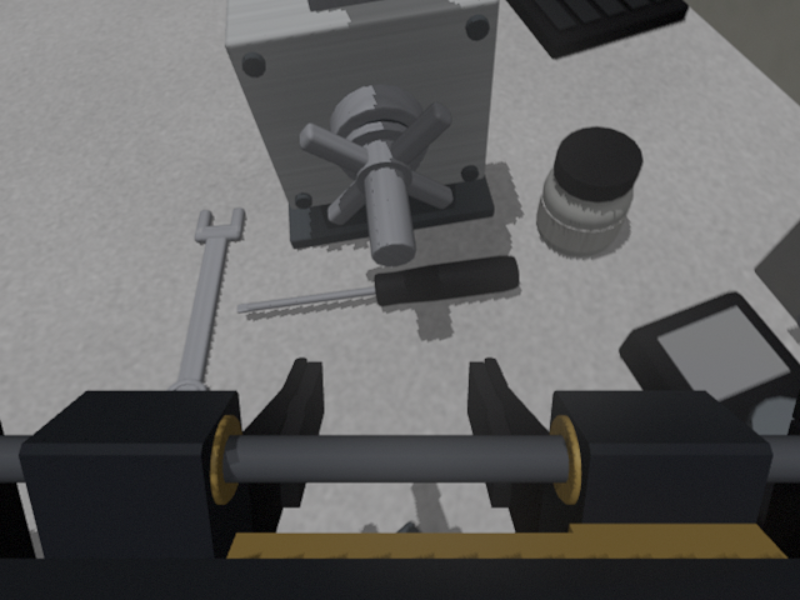

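```bash
cat > pf.py <<'E'
from ik import *
c3=np.load("c3.npy",allow_pickle=True).item()
k=.05*.7071
obj=[(-.072,0,0),(-.014,k,k),(-.014,-k,k),(-.014,k,-k),(-.014,-k,-k),(.02,.07,.065),(.02,-.07,.065)]
w=np.array([(393,251),(309,132),(442,113),(341,215),(446,200),(230,46),(497,5)])/1.25
ts=lambda pts,o,s:np.array(pts,float)*s+o
obs=[("wrist",c3,obj,w),("top",None,[obj[0],obj[5],obj[6]],ts([(280,216),(113,263),(157,80)],(125,165),.3)),
     ("side",None,[obj[0],obj[5],obj[6]],ts([(190,248),(73,130),(245,103)],(240,130),.25))]
obs=[(n,c or env.calibration(n),np.array(o),u) for n,c,o,u in obs]
def W(v,o):
    a=np.array([np.cos(v[2]),np.sin(v[2]),0]); b=np.array([-a[1],a[0],0])
    return np.array([v[0],v[1],.11])+np.outer(o[:,0],a)+np.outer(o[:,1],b)+np.outer(o[:,2],[0,0,1])
f=lambda v:np.concatenate([(proj(n,W(v,o),c)-u).ravel() for n,c,o,u in obs])
s=least_squares(f,[.579,.213,1.386],loss="soft_l1"); print(s.x,np.degrees(s.x[2])); 
for n,c,o,u in obs: print(n,(proj(n,W(s.x,o),c)-u).round(1).tolist())
E
python3 pf.py
```

```text
[0.581  0.2108 1.3677] 78.36607086157227
wrist [[0.8, 0.9], [-2.4, -2.1], [1.7, -3.4], [-6.7, 1.9], [-1.0, 0.7], [-7.5, -0.7], [4.8, -2.5]]
top [[0.8, -0.5], [-3.0, 0.1], [1.1, -3.5]]
side [[0.2, 1.6], [1.5, 1.3], [0.3, 1.1]]
```

```bash
sed -i 's/^M0=.*/M0=np.array([.581,.2108,.11]); ax=np.array([np.cos(1.3677),np.sin(1.3677),0]); py=np.array([-ax[1],ax[0],0]); pz=np.array([0,0,1.])/' ik.py
cat >> ik.py <<'E'
def finger(psi,xt,r=.042,lean=80,tau=35):
    "finger axis passes (r,psi) in the cross plane (9 mm in front of the tip)"
    _,R=tool(lean,tau,0,0,1)
    return M0+xt*ax+r*rad(psi)-.009*np.tan(np.radians(tau))*rad(lean),R
E
python3 - <<'E'
from ik import *
q=env.get_obs()["qpos"]
for psi,x in ((0,-.07),(0,-.007),(50,-.009),(103,-.011)):
    s=ik(*finger(psi,x),q); q=s[0]; print(psi,q.round(0),s[1:])
go(finger(0,-.07),finger(0,-.007))
E
```

```text
0 [-24.  38.  48. 105. -78.  92.  37.] (np.float64(5.27836382876953e-07), np.float64(0.00014880750494947472))
0 [-29.  37.  46. 105. -80.  88.  34.] (np.float64(1.1271671289855868e-07), np.float64(3.585697238174749e-05))
50 [-31.  33.  48. 107. -78.  88.  31.] (np.float64(1.2932816860748182e-07), np.float64(3.2446618914244007e-05))
103 [-34.  28.  50. 112. -76.  86.  32.] (np.float64(1.9005152142629532e-07), np.float64(4.948922807999004e-05))
t 7.18 tcp [0.5385 0.0534 0.1434] [-171.0972  -45.8899   65.1369] q [-31.7  23.4  61.  114.5 -64.3  84.9  34.6] F [-2.1  0.3 -1.3] g 0.05
travel [4.25, 4.34, 9.51] dr [7.6, 7.8, -1.3] rows 3
travel [8.52, 3.6, 14.08] dr [7.6, 7.8, -1.3] rows 5
```

Emit:
send_rows([
  {"travel": [0,0,0],"dr": [0,0,0],"claw": 0},
  {"travel": [0,0,0],"dr": [3.8,3.9,-0.6],"claw": 0},
  {"travel": [0,0,0],"dr": [7.6,7.8,-1.3],"claw": 0},
  {"travel": [0,0,0],"dr": [7.6,7.8,-1.3],"claw": 0},
  {"travel": [0,0,0],"dr": [7.6,7.8,-1.3],"claw": 0},
  {"travel": [0,0,0],"dr": [7.6,7.8,-1.3],"claw": 0},
  {"travel": [0,4.3,0],"dr": [7.6,7.8,-1.3],"claw": 0},
  {"travel": [4.2,4.3,2],"dr": [7.6,7.8,-1.3],"claw": 0},
  {"travel": [4.2,4.3,5],"dr": [7.6,7.8,-1.3],"claw": 0},
  {"travel": [4.2,4.3,9.5],"dr": [7.6,7.8,-1.3],"claw": 0},
  {"travel": [4.2,4.3,9.5],"dr": [7.6,7.8,-1.3],"claw": 0},
])

```text
time_s: 8.1
tool_pos: [0.6092, 0.142, 0.1194]
tool_rot: [-164.4, -54.8, 66.0]
force: [-1.4, 1.3, -1.2]
grip_width: 0.0006
```

```bash
python3 - <<'E'
from ik import *
c=env.calibration("wrist"); np.save("c4.npy",c)
cv2.imwrite("pics/w4.png",cv2.resize(env.read_camera("wrist"),(800,600)))
go(finger(0,-.07),finger(0,-.007))
E
```

```text
t 8.15 tcp [0.6093 0.14   0.1204] [-164.4106  -54.8364   65.9673] q [-25.   37.2  48.8 104.8 -77.9  92.8  37.1] F [0.1 0.8 0.7] g 0.0008
travel [-1.73, 0.14, 0.41] dr [0.3, -0.8, 1.2] rows 1
travel [1.81, 0.19, 5.61] dr [0.3, -0.8, 1.2] rows 2
```

View pics/w4.png

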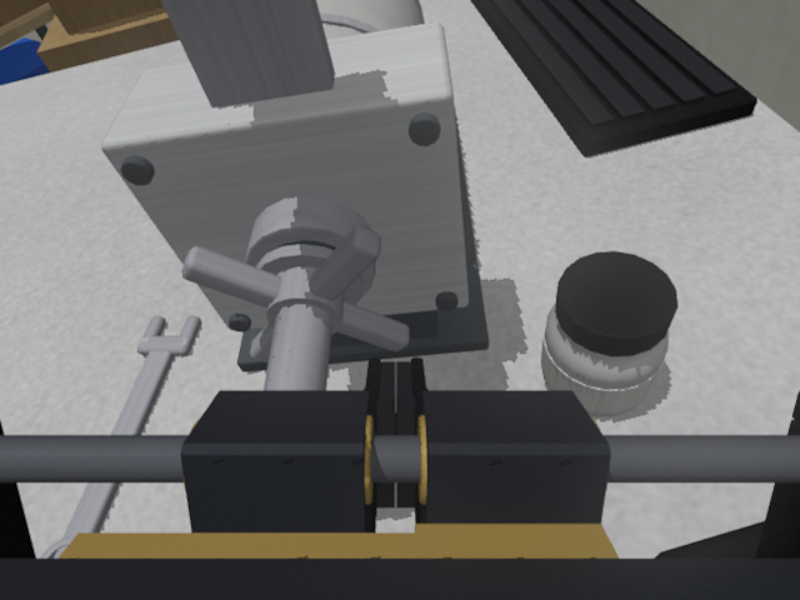

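```bash
python3 - <<'E'
from ik import *
go(finger(3,-.03),finger(3,-.007))
E
```

```text
t 8.15 tcp [0.6093 0.14   0.1204] [-164.4106  -54.8364   65.9673] q [-25.   37.2  48.8 104.8 -77.9  92.8  37.1] F [0.1 0.8 0.7] g 0.0008
travel [0.7, 0.14, 3.59] dr [0.3, -0.8, 1.2] rows 1
travel [1.99, 0.15, 5.49] dr [0.3, -0.8, 1.2] rows 2
```

Emit:
send_rows([
  {"travel": [-1.0,0.15,1.5],"dr": [0.3,-0.8,1.2],"claw": 0},
  {"travel": [0,0.15,2.6],"dr": [0.3,-0.8,1.2],"claw": 0},
  {"travel": [0.7,0.15,3.6],"dr": [0.3,-0.8,1.2],"claw": 0},
  {"travel": [1.3,0.15,4.5],"dr": [0.3,-0.8,1.2],"claw": 0},
  {"travel": [2.0,0.15,5.5],"dr": [0.3,-0.8,1.2],"claw": 0},
  {"travel": [2.0,0.15,5.5],"dr": [0.3,-0.8,1.2],"claw": 0},
])

```text
time_s: 8.65
tool_pos: [0.6217, 0.1928, 0.1058]
tool_rot: [-162.9, -53.8, 64.2]
force: [0.6, 0.9, 0.4]
grip_width: 0.0005
```

```bash
python3 - <<'E'
from ik import *
go(*[finger(p,-.007-.004*max(0,p-12)/90) for p in (3,10,18,26,34,42,50,58,66,74,82,90,98,103)])
E
```

```text
t 8.65 tcp [0.6217 0.1928 0.1058] [-162.9108  -53.7519   64.2128] q [-29.2  37.7  47.2 104.8 -80.6  88.6  33.5] F [0.6 0.9 0.4] g 0.0005
travel [0.11, -0.26, 0.21] dr [0.2, -0.0, -0.1] rows 1
travel [0.51, -0.41, -0.07] dr [0.2, -0.0, -0.1] rows 1
travel [0.94, -0.65, -0.4] dr [0.2, -0.0, -0.1] rows 1
travel [1.32, -0.96, -0.71] dr [0.2, -0.0, -0.1] rows 1
travel [1.67, -1.33, -1.0] dr [0.2, -0.0, -0.1] rows 1
travel [1.97, -1.77, -1.26] dr [0.2, -0.0, -0.1] rows 1
travel [2.22, -2.25, -1.48] dr [0.2, -0.0, -0.1] rows 1
travel [2.4, -2.78, -1.65] dr [0.2, -0.0, -0.1] rows 1
travel [2.53, -3.34, -1.79] dr [0.2, -0.0, -0.1] rows 2
travel [2.59, -3.92, -1.88] dr [0.2, -0.0, -0.1] rows 2
travel [2.59, -4.5, -1.92] dr [0.2, -0.0, -0.1] rows 2
travel [2.52, -5.08, -1.92] dr [0.2, -0.0, -0.1] rows 2
travel [2.38, -5.65, -1.87] dr [0.2, -0.0, -0.1] rows 2
travel [2.26, -5.99, -1.81] dr [0.2, -0.0, -0.1] rows 2
```

Emit:
send_rows([
  {"travel": [0.5,-0.4,0],"dr": [0.2,0,0],"claw": 0},
  {"travel": [0.9,-0.65,-0.4],"dr": [0.2,0,0],"claw": 0},
  {"travel": [1.3,-0.95,-0.7],"dr": [0.2,0,0],"claw": 0},
  {"travel": [1.65,-1.35,-1.0],"dr": [0.2,0,0],"claw": 0},
  {"travel": [1.95,-1.75,-1.25],"dr": [0.2,0,0],"claw": 0},
  {"travel": [2.2,-2.25,-1.5],"dr": [0.2,0,0],"claw": 0},
])

```text
time_s: 9.15
tool_pos: [0.6047, 0.1926, 0.1356]
tool_rot: [-162.8, -53.6, 63.9]
force: [0.8, 0.2, 0.3]
grip_width: 0.0003
```

```bash
python3 - <<'E'
from ik import *
o=log(); print(o["force"].round(1),"axis/y/z force",[(o["force"]@v).round(1) for v in (ax,py,pz)])
c=env.calibration("wrist")
cv2.imwrite("pics/w5.png",cv2.resize(env.read_camera("wrist"),(800,600)))
go(finger(50,-.007-.004*38/90))
E
```

```text
[0.8 0.2 0.3] axis/y/z force [np.float64(0.3), np.float64(-0.8), np.float64(0.3)]
t 9.2 tcp [0.6042 0.1927 0.1364] [-162.7279  -53.6753   63.9526] q [-31.4  33.3  49.3 106.8 -78.1  88.5  31.4] F [ 0.5 -1.1 -0. ] g 0.0009
travel [0.2, -0.04, 0.39] dr [0.2, 0.0, -0.3] rows 1
```

View pics/w5.png

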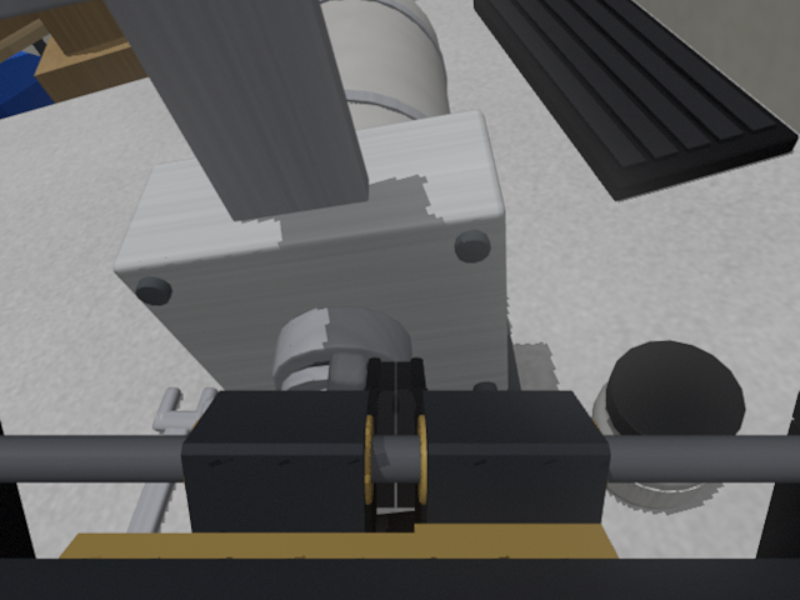

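```bash
python3 - <<'E'
from ik import *
go(*[finger(p,-.007-.004*max(0,p-12)/90) for p in (60,70,80,90,100,107)]+[finger(107,-.055)])
E
```

```text
t 9.2 tcp [0.6042 0.1927 0.1364] [-162.7279  -53.6753   63.9526] q [-31.4  33.3  49.3 106.8 -78.1  88.5  31.4] F [ 0.5 -1.1 -0. ] g 0.0009
travel [0.43, -0.7, 0.17] dr [0.2, 0.0, -0.3] rows 1
travel [0.55, -1.41, 0.02] dr [0.2, 0.0, -0.3] rows 1
travel [0.58, -2.14, -0.05] dr [0.2, 0.0, -0.3] rows 1
travel [0.5, -2.87, -0.06] dr [0.2, 0.0, -0.3] rows 1
travel [0.31, -3.57, 0.01] dr [0.2, 0.0, -0.3] rows 1
travel [0.12, -4.04, 0.1] dr [0.2, 0.0, -0.3] rows 1
travel [-2.39, -4.02, -3.48] dr [0.2, 0.0, -0.3] rows 2
```

Push to ψ≈107, then withdraw along the axis.

Emit:
send_rows([
  {"travel": [0.45,-0.7,0.15],"dr": [0,0,0],"claw": 0},
  {"travel": [0.55,-1.4,0],"dr": [0,0,0],"claw": 0},
  {"travel": [0.55,-2.15,0],"dr": [0,0,0],"claw": 0},
  {"travel": [0.5,-2.85,0],"dr": [0,0,0],"claw": 0},
  {"travel": [0.3,-3.55,0],"dr": [0,0,0],"claw": 0},
  {"travel": [0.1,-4.05,0.1],"dr": [0,0,0],"claw": 0},
  {"travel": [0.1,-4.05,0.1],"dr": [0,0,0],"claw": 0},
])

```text
time_s: 9.78
tool_pos: [0.5646, 0.203, 0.142]
tool_rot: [-162.6, -53.6, 63.9]
force: [0.4, -0.1, 0.3]
grip_width: 0.0003
```

```bash
python3 - <<'E'
from ik import *
go(finger(107,-.011),finger(107,-.055),finger(40,-.058,.055),finger(3,-.058),finger(3,-.011))
E
```

```text
t 9.78 tcp [0.5646 0.203  0.142 ] [-162.5552  -53.6085   63.8611] q [-34.9  28.4  50.9 112.4 -76.   86.2  31.9] F [ 0.4 -0.1  0.3] g 0.0003
travel [0.17, 0.07, -0.13] dr [0.1, 0.1, -0.4] rows 1
travel [-2.36, 0.1, -3.73] dr [0.1, 0.1, -0.4] rows 2
travel [-2.11, 5.54, -4.23] dr [0.1, 0.1, -0.4] rows 2
travel [-4.78, 6.11, -2.36] dr [0.1, 0.1, -0.4] rows 2
travel [-2.08, 6.08, 1.49] dr [0.1, 0.1, -0.4] rows 2
```

Emit:
send_rows([
  {"travel": [-1.2,0.1,-1.8],"dr": [0,0,0],"claw": 0},
  {"travel": [-2.4,0.1,-3.7],"dr": [0,0,0],"claw": 0},
  {"travel": [-2.2,2.8,-4.0],"dr": [0,0,0],"claw": 0},
  {"travel": [-2.1,5.5,-4.2],"dr": [0,0,0],"claw": 0},
  {"travel": [-4.8,6.1,-2.4],"dr": [0,0,0],"claw": 0},
  {"travel": [-4.8,6.1,-2.4],"dr": [0,0,0],"claw": 0},
])

```text
time_s: 10.28
tool_pos: [0.6086, 0.1448, 0.1006]
tool_rot: [-162.2, -53.2, 63.6]
force: [-2.7, 1.2, -2.1]
grip_width: 0.0005
```

```bash
python3 - <<'E'
from ik import *
c=env.calibration("wrist"); im=env.read_camera("wrist")
cv2.imwrite("pics/w6.png",cv2.resize(im[100:400,100:500],(800,600),interpolation=cv2.INTER_CUBIC))
X=lambda x,r,ph: M0+x*ax+r*rad(ph)
for bo in (0,.004): print(bo,[(ph,((proj("wrist",X(-.014-bo,.05,ph),c)[0]-[100,100])*2).round(0).tolist()) for ph in (-45,-30,0,30,45,60,120,135,150)])
go(finger(3,-.058),finger(3,-.035),finger(3,-.011))
E
```

```text
0 [(-45, [432.0, 314.0]), (-30, [454.0, 289.0]), (0, [465.0, 224.0]), (30, [417.0, 154.0]), (45, [369.0, 124.0]), (60, [310.0, 102.0]), (120, [82.0, 136.0]), (135, [57.0, 169.0]), (150, [49.0, 205.0])]
0.004 [(-45, [432.0, 326.0]), (-30, [455.0, 301.0]), (0, [465.0, 237.0]), (30, [416.0, 167.0]), (45, [368.0, 137.0]), (60, [308.0, 115.0]), (120, [77.0, 150.0]), (135, [52.0, 183.0]), (150, [45.0, 218.0])]
t 10.33 tcp [0.6085 0.1452 0.1029] [-162.1008  -53.3783   63.5336] q [-25.5  38.5  48.4 104.9 -78.2  91.9  36. ] F [ 0.5 -0.   0.3] g 0.0004
travel [0.29, 0.01, -0.12] dr [-0.1, 0.2, -0.6] rows 1
travel [1.62, -0.0, 1.76] dr [-0.1, 0.2, -0.6] rows 1
travel [3.0, -0.01, 3.72] dr [-0.1, 0.2, -0.6] rows 2
```

View pics/w6.png

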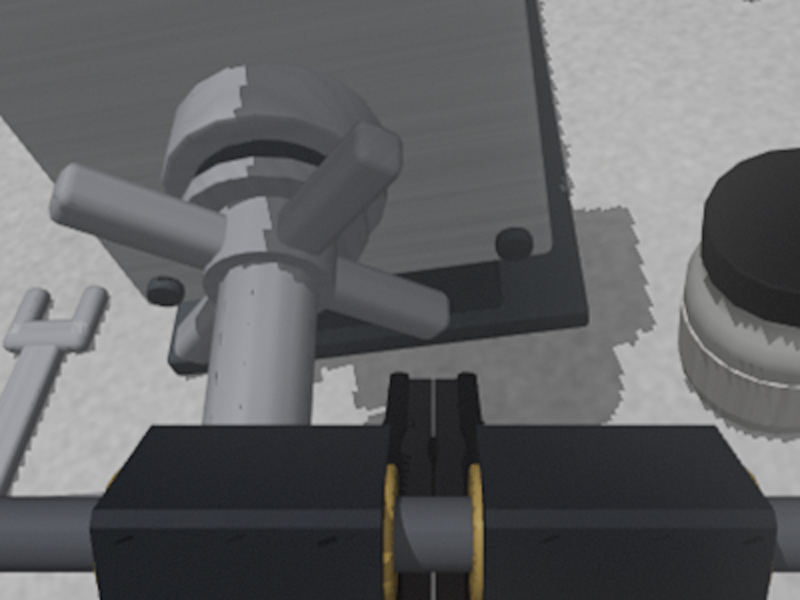

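```bash
python3 - <<'E'
from ik import *
b=-.011
go(finger(0,-.035),finger(0,b))
print("stroke")
go(*[finger(p,b-.004*max(0,p-12)/90) for p in (0,10,20,30,40,50,60,70,80,90,100,109)])
E
```

```text
t 10.33 tcp [0.6085 0.1452 0.1029] [-162.1008  -53.3783   63.5336] q [-25.5  38.5  48.4 104.9 -78.2  91.9  36. ] F [ 0.5 -0.   0.3] g 0.0004
travel [1.44, 0.04, 1.88] dr [-0.1, 0.2, -0.6] rows 1
travel [2.83, 0.03, 3.84] dr [-0.1, 0.2, -0.6] rows 2
stroke
t 10.33 tcp [0.6085 0.1452 0.1029] [-162.1008  -53.3783   63.5336] q [-25.5  38.5  48.4 104.9 -78.2  91.9  36. ] F [ 0.5 -0.   0.3] g 0.0004
travel [2.83, 0.03, 3.84] dr [-0.1, 0.2, -0.6] rows 2
travel [3.4, -0.17, 3.43] dr [-0.1, 0.2, -0.6] rows 2
travel [3.92, -0.48, 3.02] dr [-0.1, 0.2, -0.6] rows 2
travel [4.38, -0.91, 2.64] dr [-0.1, 0.2, -0.6] rows 2
travel [4.77, -1.43, 2.31] dr [-0.1, 0.2, -0.6] rows 2
travel [5.08, -2.03, 2.03] dr [-0.1, 0.2, -0.6] rows 2
travel [5.3, -2.7, 1.81] dr [-0.1, 0.2, -0.6] rows 2
travel [5.43, -3.41, 1.67] dr [-0.1, 0.2, -0.6] rows 2
travel [5.44, -4.14, 1.6] dr [-0.1, 0.2, -0.6] rows 2
travel [5.36, -4.87, 1.6] dr [-0.1, 0.2, -0.6] rows 2
travel [5.17, -5.57, 1.67] dr [-0.1, 0.2, -0.6] rows 2
travel [4.92, -6.17, 1.8] dr [-0.1, 0.2, -0.6] rows 2
```

Emit:
send_rows([
  {"travel": [1.4,0,1.9],"dr": [0,0,0],"claw": 0},
  {"travel": [2.1,0,2.9],"dr": [0,0,0],"claw": 0},
  {"travel": [2.8,0,3.85],"dr": [0,0,0],"claw": 0},
  {"travel": [3.4,-0.15,3.45],"dr": [0,0,0],"claw": 0},
  {"travel": [3.9,-0.5,3.0],"dr": [0,0,0],"claw": 0},
  {"travel": [4.4,-0.9,2.65],"dr": [0,0,0],"claw": 0},
  {"travel": [4.75,-1.45,2.3],"dr": [0,0,0],"claw": 0},
  {"travel": [5.1,-2.05,2.0],"dr": [0,0,0],"claw": 0},
  {"travel": [5.3,-2.7,1.8],"dr": [0,0,0],"claw": 0},
  {"travel": [5.45,-3.4,1.65],"dr": [0,0,0],"claw": 0},
  {"travel": [5.45,-4.15,1.6],"dr": [0,0,0],"claw": 0},
  {"travel": [5.35,-4.85,1.6],"dr": [0,0,0],"claw": 0},
])

```text
time_s: 11.33
tool_pos: [0.5785, 0.1967, 0.1495]
tool_rot: [-162.8, -53.6, 64.0]
force: [0.2, 0.5, -1.3]
grip_width: 0.0005
```

```bash
python3 - <<'E'
from ik import *
b=-.011
go(finger(90,b-.004),finger(100,b-.004),finger(109,b-.004),finger(109,-.06),finger(40,-.063,.055),finger(0,-.063))
E
```

```text
t 11.33 tcp [0.5785 0.1967 0.1495] [-162.7551  -53.6365   63.9936] q [-33.9  29.3  50.9 110.2 -76.1  87.4  31. ] F [ 0.2  0.5 -1.3] g 0.0005
travel [-0.36, -0.08, 0.17] dr [0.2, 0.1, -0.3] rows 1
travel [-0.52, -0.78, 0.27] dr [0.2, 0.1, -0.3] rows 1
travel [-0.74, -1.38, 0.43] dr [0.2, 0.1, -0.3] rows 1
travel [-3.33, -1.36, -3.25] dr [0.2, 0.1, -0.3] rows 2
travel [-3.03, 4.21, -3.79] dr [0.2, 0.1, -0.3] rows 2
travel [-5.88, 4.82, -1.79] dr [0.2, 0.1, -0.3] rows 2
```

Emit:
send_rows([
  {"travel": [-0.3,-0.8,0.2],"dr": [0,0,0],"claw": 0},
  {"travel": [-0.6,-1.4,0.4],"dr": [0,0,0],"claw": 0},
  {"travel": [-0.6,-1.4,0.4],"dr": [0,0,0],"claw": 0},
  {"travel": [-1.8,-1.4,-1.3],"dr": [0,0,0],"claw": 0},
  {"travel": [-3.3,-1.4,-3.2],"dr": [0,0,0],"claw": 0},
  {"travel": [-3.2,1.4,-3.5],"dr": [0,0,0],"claw": 0},
  {"travel": [-3.0,4.2,-3.8],"dr": [0,0,0],"claw": 0},
  {"travel": [-4.5,4.8,-2.8],"dr": [0,0,0],"claw": 0},
  {"travel": [-5.9,4.8,-1.8],"dr": [0,0,0],"claw": 0},
  {"travel": [-5.9,4.8,-1.8],"dr": [0,0,0],"claw": 0},
])

```text
time_s: 12.17
tool_pos: [0.606, 0.1409, 0.0989]
tool_rot: [-162.1, -53.3, 63.6]
force: [-0.4, 0.2, -0.1]
grip_width: 0.0005
```

```bash
python3 - <<'E'
from ik import *
c=env.calibration("wrist"); im=env.read_camera("wrist")
cv2.imwrite("pics/w7.png",cv2.resize(im[100:400,100:500],(800,600),interpolation=cv2.INTER_CUBIC))
X=lambda x,r,ph: M0+x*ax+r*rad(ph)
for bo in (.006,.010): print(bo,[(ph,((proj("wrist",X(-.014-bo,.05,ph),c)[0]-[100,100])*2).round(0).tolist()) for ph in (-60,-45,-30,30,45,60,120,135,150)])
b=-.015
go(finger(0,-.035),finger(0,b))
print("stroke")
go(*[finger(p,b-.004*max(0,p-12)/90) for p in (0,10,20,30,40,50,60,70,80,90,100,109)])
E
```

```text
0.006 [(-60, [406.0, 335.0]), (-45, [437.0, 315.0]), (-30, [460.0, 289.0]), (30, [423.0, 152.0]), (45, [375.0, 122.0]), (60, [315.0, 100.0]), (120, [83.0, 135.0]), (135, [58.0, 168.0]), (150, [51.0, 205.0])]
0.01 [(-60, [406.0, 347.0]), (-45, [437.0, 327.0]), (-30, [460.0, 302.0]), (30, [423.0, 166.0]), (45, [374.0, 135.0]), (60, [313.0, 113.0]), (120, [78.0, 148.0]), (135, [53.0, 182.0]), (150, [46.0, 218.0])]
t 12.22 tcp [0.6068 0.141  0.1009] [-162.214   -53.4675   63.6184] q [-25.1  38.7  48.4 105.1 -78.2  92.1  36.6] F [0.1 0.1 1.6] g 0.0005
travel [1.87, 0.09, 2.12] dr [-0.0, 0.1, -0.6] rows 1
travel [3.02, 0.08, 3.76] dr [-0.0, 0.1, -0.6] rows 2
stroke
t 12.22 tcp [0.6068 0.141  0.1009] [-162.214   -53.4675   63.6184] q [-25.1  38.7  48.4 105.1 -78.2  92.1  36.6] F [0.1 0.1 1.6] g 0.0005
travel [3.02, 0.08, 3.76] dr [-0.0, 0.1, -0.6] rows 2
travel [3.6, -0.12, 3.35] dr [-0.0, 0.1, -0.6] rows 2
travel [4.12, -0.43, 2.94] dr [-0.0, 0.1, -0.6] rows 2
travel [4.58, -0.86, 2.56] dr [-0.0, 0.1, -0.6] rows 2
travel [4.97, -1.38, 2.22] dr [-0.0, 0.1, -0.6] rows 2
travel [5.29, -1.98, 1.95] dr [-0.0, 0.1, -0.6] rows 2
travel [5.51, -2.65, 1.73] dr [-0.0, 0.1, -0.6] rows 2
travel [5.63, -3.36, 1.59] dr [-0.0, 0.1, -0.6] rows 2
travel [5.65, -4.09, 1.51] dr [-0.0, 0.1, -0.6] rows 2
travel [5.56, -4.82, 1.52] dr [-0.0, 0.1, -0.6] rows 2
travel [5.38, -5.52, 1.59] dr [-0.0, 0.1, -0.6] rows 2
travel [5.12, -6.12, 1.71] dr [-0.0, 0.1, -0.6] rows 2
```

View pics/w7.png

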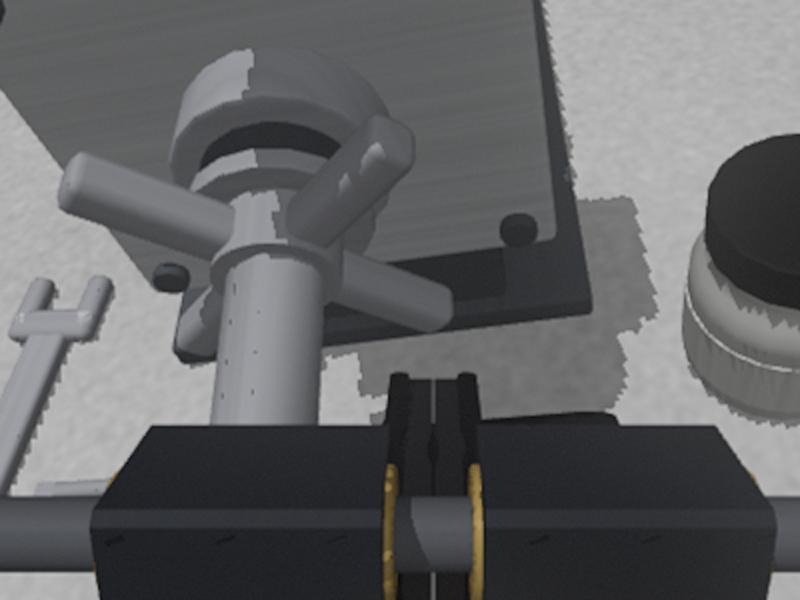

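Emit:
send_rows([
  {"travel": [1.6,0.1,2.0],"dr": [0,0,0],"claw": 0},
  {"travel": [2.3,0.1,2.9],"dr": [0,0,0],"claw": 0},
  {"travel": [3.0,0.1,3.75],"dr": [0,0,0],"claw": 0},
  {"travel": [3.6,-0.1,3.35],"dr": [0,0,0],"claw": 0},
  {"travel": [4.1,-0.45,2.95],"dr": [0,0,0],"claw": 0},
  {"travel": [4.6,-0.85,2.55],"dr": [0,0,0],"claw": 0},
  {"travel": [4.95,-1.4,2.2],"dr": [0,0,0],"claw": 0},
  {"travel": [5.3,-2.0,1.95],"dr": [0,0,0],"claw": 0},
  {"travel": [5.5,-2.65,1.75],"dr": [0,0,0],"claw": 0},
  {"travel": [5.6,-3.35,1.6],"dr": [0,0,0],"claw": 0},
  {"travel": [5.6,-4.1,1.5],"dr": [0,0,0],"claw": 0},
  {"travel": [5.55,-4.8,1.5],"dr": [0,0,0],"claw": 0},
])

```text
time_s: 13.22
tool_pos: [0.5788, 0.1919, 0.1491]
tool_rot: [-163.0, -53.7, 64.0]
force: [4.0, -1.0, 0.5]
grip_width: 0.0005
```

```bash
cat >> ik.py <<'E'
def grasp(x,tau=35,lean=90,off=0.0):
    "grasp point (19 mm behind TCP) on the plug axis at axial x"
    _,R=tool(lean,tau,0,0,1); z=R.apply([0,0,1])
    return M0+x*ax+.019*z+off*pz,R
E
python3 - <<'E'
from ik import *
b=-.015
go(finger(92,b-.004),finger(95,b-.004),finger(95,-.075))
for t in (35,45):
  go(grasp(-.15,t),grasp(-.066,t))
  q=env.get_obs()["qpos"]
  for x in (-.15,-.066,-.2): s=ik(*grasp(x,t),q); print(t,x,s[0].round(0),s[1:])
E
```

```text
t 13.22 tcp [0.5788 0.1919 0.1491] [-162.9686  -53.7069   64.0253] q [-33.5  29.4  51.  110.2 -76.1  87.6  31.4] F [ 4.  -1.   0.5] g 0.0005
travel [-0.33, -0.36, 0.22] dr [0.4, -0.0, -0.3] rows 1
travel [-0.37, -0.58, 0.25] dr [0.4, -0.0, -0.3] rows 1
travel [-3.59, -0.53, -4.34] dr [0.4, -0.0, -0.3] rows 2
t 13.22 tcp [0.5788 0.1919 0.1491] [-162.9686  -53.7069   64.0253] q [-33.5  29.4  51.  110.2 -76.1  87.6  31.4] F [ 4.  -1.   0.5] g 0.0005
travel [-10.68, 0.79, -6.61] dr [-5.3, 0.0, -8.4] rows 4
travel [-5.86, 0.72, 0.27] dr [-5.3, 0.0, -8.4] rows 2
35 -0.15 [-23.  33.  52. 115. -75.  90.  53.] (np.float64(4.072527749601764e-07), np.float64(0.00012688846201084142))
35 -0.066 [-31.  31.  51. 116. -80.  84.  48.] (np.float64(2.902509187011341e-07), np.float64(0.00010146516739553429))
35 -0.2 [-17.  35.  52. 113. -73.  94.  56.] (np.float64(5.098804330104204e-07), np.float64(0.0001535292641370628))
t 13.22 tcp [0.5788 0.1919 0.1491] [-162.9686  -53.7069   64.0253] q [-33.5  29.4  51.  110.2 -76.1  87.6  31.4] F [ 4.  -1.   0.5] g 0.0005
travel [-11.0, 0.84, -6.65] dr [-6.1, -9.9, -8.0] rows 4
travel [-6.18, 0.77, 0.24] dr [-6.1, -9.9, -8.0] rows 2
45 -0.15 [-31.  28.  57. 115. -68.  82.  45.] (np.float64(2.3856134281718423e-07), np.float64(6.961308985677916e-05))
45 -0.066 [-39.  26.  55. 115. -71.  75.  39.] (np.float64(3.0654975053657276e-07), np.float64(0.00011367542851296763))
45 -0.2 [-26.  30.  57. 113. -66.  85.  49.] (np.float64(2.9405751014139023e-07), np.float64(7.337571747126719e-05))
```

```bash
python3 - <<'E'
from ik import *
P,R=grasp(-.066,45)
go(finger(95,-.019),finger(95,-.08),(P-.08*R.apply([0,0,1]),R),(P,R))
E
```

```text
t 13.22 tcp [0.5788 0.1919 0.1491] [-162.9686  -53.7069   64.0253] q [-33.5  29.4  51.  110.2 -76.1  87.6  31.4] F [ 4.  -1.   0.5] g 0.0005
travel [-0.37, -0.58, 0.25] dr [0.4, -0.0, -0.3] rows 1
travel [-3.87, -0.53, -4.74] dr [0.4, -0.0, -0.3] rows 2
travel [-4.87, -0.16, -7.6] dr [-6.1, -9.9, -8.0] rows 3
travel [-6.18, 0.77, 0.24] dr [-6.1, -9.9, -8.0] rows 2
```

Emit:
send_rows([
  {"travel": [-0.35,-0.6,0.2],"dr": [0,0,0],"claw": 0},
  {"travel": [-0.35,-0.6,0.2],"dr": [0,0,0],"claw": 0},
  {"travel": [-1.8,-0.6,-2],"dr": [0,0,0],"claw": 0},
  {"travel": [-3.9,-0.5,-4.7],"dr": [0,0,0],"claw": 6.5},
  {"travel": [-4.9,-0.2,-7.6],"dr": [-6,-10,-8],"claw": 6.5},
  {"travel": [-4.9,-0.2,-7.6],"dr": [-6,-10,-8],"claw": 6.5},
  {"travel": [-4.9,-0.2,-7.6],"dr": [-6,-10,-8],"claw": 6.5},
  {"travel": [-4.9,-0.2,-7.6],"dr": [-6,-10,-8],"claw": 6.5},
  {"travel": [-4.9,-0.2,-7.6],"dr": [-6,-10,-8],"claw": 6.5},
  {"travel": [-4.9,-0.2,-7.6],"dr": [-6,-10,-8],"claw": 6.5},
  {"travel": [-4.9,-0.2,-7.6],"dr": [-6,-10,-8],"claw": 6.5},
  {"travel": [-4.9,-0.2,-7.6],"dr": [-6,-10,-8],"claw": 6.5},
])

```text
time_s: 14.22
tool_pos: [0.5575, 0.1037, 0.1508]
tool_rot: [-179.6, -44.9, 78.3]
force: [0.2, -0.9, 0.1]
grip_width: 0.0524
```

```bash
python3 - <<'E'
from ik import *
c=env.calibration("wrist"); im=env.read_camera("wrist")
cv2.imwrite("pics/w8.png",cv2.resize(im,(800,600)))
X=lambda x,r,ph: M0+x*ax+r*rad(ph)
print("cross pts bo=11mm",[(ph,(proj("wrist",X(-.025,.05,ph),c)[0]*1.25).round(0).tolist()) for ph in (15,30,45,105,120,135)],"stub end",proj("wrist",X(-.083,0,0),c)*1.25)
P,R=grasp(-.066,45)
go((P-.04*R.apply([0,0,1]),R),(P,R))
E
```

```text
cross pts bo=11mm [(15, [503.0, 229.0]), (30, [497.0, 214.0]), (45, [482.0, 199.0]), (105, [368.0, 179.0]), (120, [340.0, 187.0]), (135, [318.0, 199.0])] stub end [[399.8827 355.4601]]
t 14.27 tcp [0.5576 0.1037 0.151 ] [-179.5867  -44.8594   78.2661] q [-37.4  21.7  59.7 113.1 -63.8  80.8  36.9] F [ 0.6 -0.4  0.2] g 0.0566
travel [0.19, 0.15, 3.88] dr [-0.3, 0.1, -0.1] rows 1
travel [0.2, 0.17, 7.88] dr [-0.3, 0.1, -0.1] rows 2
```

View pics/w8.png

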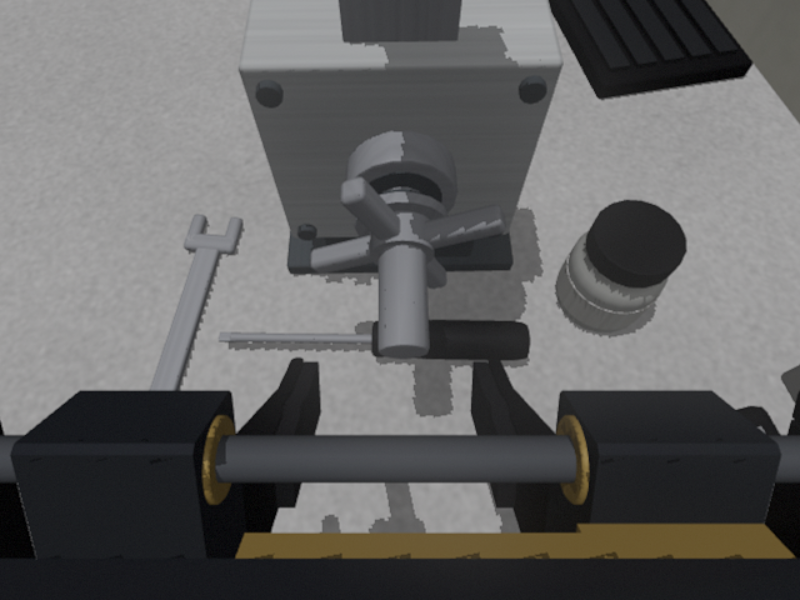

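Emit:
send_rows([
  {"travel": [0.2,0.15,2.5],"dr": [0,0,0],"claw": 6.5},
  {"travel": [0.2,0.15,5],"dr": [0,0,0],"claw": 6.5},
  {"travel": [0.2,0.15,7.9],"dr": [0,0,0],"claw": 6.5},
  {"travel": [0.2,0.15,7.9],"dr": [0,0,0],"claw": 6.5},
  {"travel": [0.2,0.15,7.9],"dr": [0,0,0],"claw": 1.5},
  {"travel": [0.2,0.15,7.9],"dr": [0,0,0],"claw": 1.5},
  {"travel": [0.2,0.15,7.9],"dr": [0,0,0],"claw": 1.5},
  {"travel": [0.2,0.15,7.9],"dr": [0,0,0],"claw": 1.5},
  {"travel": [0.2,0.15,7.9],"dr": [0,0,0],"claw": 1.5},
  {"travel": [0.2,0.15,7.9],"dr": [0,0,0],"claw": 1.5},
  {"travel": [0.2,0.15,7.9],"dr": [0,0,0],"claw": 1.5},
  {"travel": [0.2,0.15,7.9],"dr": [0,0,0],"claw": 1.5},
], grip_force=40)

```text
time_s: 15.27
tool_pos: [0.5707, 0.1597, 0.0976]
tool_rot: [-179.8, -44.9, 78.4]
force: [0.4, -1.9, 0.2]
grip_width: 0.023
```

```bash
python3 - <<'E'
from ik import *
P,R=grasp(-.066,45); o=env.get_obs(); p=o["tool_pos"]
go((P,None),(p-.03*ax,None),(p-.06*ax,None),(p-.09*ax,None),(p-.11*ax,None))
print("F axial",o["force"]@ax)
E
```

```text
t 15.27 tcp [0.5707 0.1597 0.0976] [-179.7751  -44.8988   78.4171] q [-39.2  26.5  55.  115.  -71.   75.6  39.1] F [ 0.4 -1.9  0.2] g 0.023
travel [-0.1, -0.02, 0.04] dr [0.0, 0.0, 0.0] rows 1
travel [-2.13, -0.01, -2.12] dr [0.0, 0.0, 0.0] rows 1
travel [-4.25, -0.02, -4.24] dr [0.0, 0.0, 0.0] rows 2
travel [-6.38, -0.03, -6.35] dr [0.0, 0.0, 0.0] rows 3
travel [-7.79, -0.04, -7.76] dr [0.0, 0.0, 0.0] rows 3
F axial -1.7623660080380357
```

Gripped at 23 mm, as the 24 mm stub should be. I'll pull out slowly along the axis.

Emit:
send_rows([
  {"travel": [-0.4,0,-0.4],"dr": [0,0,0],"claw": 1.5},
  {"travel": [-0.8,0,-0.8],"dr": [0,0,0],"claw": 1.5},
  {"travel": [-1.2,0,-1.2],"dr": [0,0,0],"claw": 1.5},
  {"travel": [-1.6,0,-1.6],"dr": [0,0,0],"claw": 1.5},
  {"travel": [-2.0,0,-2.0],"dr": [0,0,0],"claw": 1.5},
])

```text
time_s: 15.68
tool_pos: [0.5643, 0.1311, 0.0968]
tool_rot: [-179.7, -44.8, 78.3]
force: [-0.2, 0.0, -1.0]
grip_width: 0.0229
```

```bash
python3 - <<'E'
from ik import *
o=env.get_obs(); print("F axial",o["force"]@ax); go()
E
```

```text
F axial -0.026703808569835785
t 15.68 tcp [0.5643 0.1311 0.0968] [-179.6629  -44.8274   78.3473] q [-36.6  26.9  55.7 115.  -69.8  77.6  41.2] F [-0.2  0.  -1. ] g 0.0229
```

Emit:
send_rows([
  {"travel": [-0.6,0,-0.6],"dr": [0,0,0],"claw": 1.5},
  {"travel": [-1.2,0,-1.2],"dr": [0,0,0],"claw": 1.5},
  {"travel": [-1.8,0,-1.8],"dr": [0,0,0],"claw": 1.5},
  {"travel": [-2.5,0,-2.5],"dr": [0,0,0],"claw": 1.5},
  {"travel": [-3.2,0,-3.2],"dr": [0,0,0],"claw": 1.5},
  {"travel": [-4.0,0,-4.0],"dr": [0,0,0],"claw": 1.5},
  {"travel": [-5.0,0,-5.0],"dr": [0,0,0],"claw": 1.5},
  {"travel": [-5.0,0,-5.0],"dr": [0,0,0],"claw": 1.5},
  {"travel": [-5.0,0,-5.0],"dr": [0,0,0],"claw": 1.5},
])

```text
time_s: 16.43
tool_pos: [0.5511, 0.0617, 0.0975]
tool_rot: [-179.7, -44.9, 78.3]
force: [0.8, 0.3, -2.0]
grip_width: 0.023
```

```bash
python3 - <<'E'
from ik import *
im=env.read_camera("wrist"); s=env.read_camera("side"); t=env.read_camera("top")
a=np.hstack([cv2.resize(im,(400,300)),cv2.resize(t[150:300,150:350],(400,300))])
b=np.hstack([cv2.resize(s[120:300,220:460],(400,300)),cv2.resize(t[180:330,270:470],(400,300))])
cv2.imwrite("pics/c9.png",np.vstack([a,b])); go()
E
```

```text
t 16.58 tcp [0.5508 0.0637 0.0975] [-179.7034  -44.928    78.4608] q [-29.7  28.6  57.  114.  -67.3  82.9  46.2] F [ 0.4 -0.1 -2. ] g 0.0233
```

View pics/c9.png

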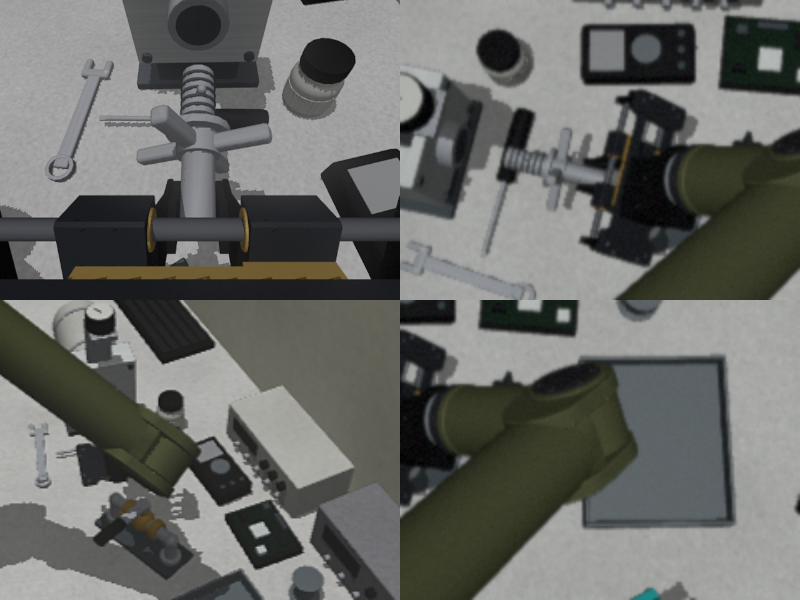

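```bash
cat >> ik.py <<'E'
TC=np.array([.539,-.325])
def place(alpha,lean,z,tau=45):
    "plug axis at height z, tail direction alpha deg, plug centred in the tray"
    t=np.radians(alpha); a=np.array([np.cos(t),np.sin(t),0]); b=np.array([-a[1],a[0],0]); l=np.radians(lean)
    er=-np.cos(l)*b+np.sin(l)*pz; T=np.radians(tau)
    zz=np.cos(T)*a-np.sin(T)*er; xx=np.sin(T)*a+np.cos(T)*er
    g=np.r_[TC,z]-.044*a        # grasp 55 mm behind the origin, mid-plug 11 mm behind it
    return g+.019*zz-.002*pz*0,Ro.from_matrix(np.c_[xx,np.cross(zz,xx),zz])
E
python3 - <<'E'
from ik import *
q0=env.get_obs()["qpos"]
for lean in (90,113):
  for al in (0,20,45,60,78,100,130):
    q=q0.copy(); ok=[]
    for z in (.25,.15,.048): s=ik(*place(al,lean,z),q); q=s[0]; ok.append((round(s[1]*1000,1),round(s[2],1)))
    _,_,el,wr=fk(q,True); print(lean,al,ok,q.round(0),"wr",wr.round(2))
E
```

```text
90 0 [(np.float64(0.0), np.float64(0.0)), (np.float64(0.0), np.float64(0.0)), (np.float64(0.0), np.float64(0.0))] [ 31.  13.  19. 131. -87.  36.  33.] wr [ 0.25 -0.33  0.3 ]
90 20 [(np.float64(0.0), np.float64(0.0)), (np.float64(0.0), np.float64(0.0)), (np.float64(0.0), np.float64(0.0))] [  9.  32.  54. 120. -83.  69.  42.] wr [ 0.27 -0.42  0.3 ]
90 45 [(np.float64(0.0), np.float64(0.0)), (np.float64(0.0), np.float64(0.0)), (np.float64(0.0), np.float64(0.0))] [ 14.  47.  56. 102. -77.  91.  52.] wr [ 0.33 -0.53  0.3 ]
90 60 [(np.float64(0.0), np.float64(0.0)), (np.float64(0.0), np.float64(0.0)), (np.float64(0.0), np.float64(0.0))] [ 17.  52.  53.  91. -72.  99.  58.] wr [ 0.39 -0.58  0.3 ]
90 78 [(np.float64(0.0), np.float64(0.0)), (np.float64(0.0), np.float64(0.0)), (np.float64(0.0), np.float64(0.0))] [ 24.  54.  42.  77. -60. 103.  62.] wr [ 0.48 -0.61  0.3 ]
90 100 [(np.float64(0.0), np.float64(0.0)), (np.float64(0.0), np.float64(0.0)), (np.float64(0.0), np.float64(0.0))] [ 56.  58. -23.  59. -10. 100.  48.] wr [ 0.59 -0.61  0.3 ]
90 130 [(np.float64(31.6), np.float64(9.7)), (np.f
[... 662 characters left out ...]
 [(np.float64(0.0), np.float64(0.0)), (np.float64(0.0), np.float64(0.0)), (np.float64(0.0), np.float64(0.0))] [ 16.  46.  53. 104. -82.  90.  82.] wr [ 0.31 -0.53  0.28]
113 78 [(np.float64(0.0), np.float64(0.0)), (np.float64(0.0), np.float64(0.0)), (np.float64(0.0), np.float64(0.0))] [ 21.  53.  50.  90. -74. 100.  87.] wr [ 0.38 -0.59  0.28]
113 100 [(np.float64(0.0), np.float64(0.0)), (np.float64(0.0), np.float64(0.0)), (np.float64(0.0), np.float64(0.0))] [ 31.  55.  32.  72. -56. 103.  90.] wr [ 0.49 -0.63  0.28]
113 130 [(np.float64(17.0), np.float64(5.2)), (np.float64(2.2), np.float64(0.7)), (np.float64(0.0), np.float64(0.0))] [ 55.  66. -32.  48.  -1. 110.  79.] wr [ 0.65 -0.61  0.28]
```

```bash
python3 - <<'E'
from ik import *
o=env.get_obs(); p=o["tool_pos"]
R=Ro.from_euler("xyz",o["tool_rot"],degrees=True); P,Q=place(60,113,.28)
go((p+[-.02,-.03,.18],None),((p+[0,0,.18]+P)/2,R*Ro.from_rotvec((R.inv()*Q).as_rotvec()/2)),(P,Q))
E
```

```text
t 16.58 tcp [0.5508 0.0637 0.0975] [-179.7034  -44.928    78.4608] q [-29.7  28.6  57.  114.  -67.3  82.9  46.2] F [ 0.4 -0.1 -2. ] g 0.0233
travel [10.35, -1.44, -15.1] dr [0.0, 0.0, 0.0] rows 5
travel [-2.29, 2.94, -27.03] dr [-14.6, -1.8, -1.6] rows 7
travel [-17.29, 5.94, -41.31] dr [-29.3, -3.6, -3.2] rows 11
```

Use gentler steps of about 3 cm per row while holding the plug.

Emit:
send_rows([
  {"travel": [2,-0.3,-3],"dr": [0,0,0],"claw": 1.5},
  {"travel": [4,-0.6,-6],"dr": [0,0,0],"claw": 1.5},
  {"travel": [6,-0.8,-9],"dr": [0,0,0],"claw": 1.5},
  {"travel": [8.3,-1.1,-12],"dr": [0,0,0],"claw": 1.5},
  {"travel": [10.3,-1.4,-15.1],"dr": [0,0,0],"claw": 1.5},
  {"travel": [8,-0.6,-17.5],"dr": [-3,-0.4,-0.3],"claw": 1.5},
  {"travel": [5.5,0.3,-20],"dr": [-6,-0.7,-0.6],"claw": 1.5},
  {"travel": [3,1.2,-22.4],"dr": [-9,-1.1,-1],"claw": 1.5},
  {"travel": [0.3,2,-24.7],"dr": [-12,-1.5,-1.3],"claw": 1.5},
  {"travel": [-2.3,2.9,-27],"dr": [-14.6,-1.8,-1.6],"claw": 1.5},
  {"travel": [-4.8,3.4,-29.4],"dr": [-17,-2.1,-1.9],"claw": 1.5},
  {"travel": [-7.3,3.9,-31.8],"dr": [-19.5,-2.4,-2.1],"claw": 1.5},
])

```text
time_s: 17.58
tool_pos: [0.5352, -0.2159, 0.2712]
tool_rot: [159.1, -42.2, 80.8]
force: [0.1, 0.1, -1.7]
grip_width: 0.0233
```

```bash
python3 - <<'E'
from ik import *
go(place(60,113,.28),place(60,113,.12))
E
```

```text
t 17.58 tcp [ 0.5352 -0.2159  0.2712] [159.0707 -42.192   80.83  ] q [-10.2  18.9  67.4 102.7 -59.9  92.5  51.4] F [ 0.1  0.1 -1.7] g 0.0233
travel [-10.43, 4.62, -7.84] dr [-9.7, -1.3, -1.0] rows 4
travel [-21.17, 0.38, 3.24] dr [-9.7, -1.3, -1.0] rows 6
```

Emit:
send_rows([
  {"travel": [-2.6,1.1,-2],"dr": [-2.4,-0.3,-0.3],"claw": 1.5},
  {"travel": [-5.2,2.3,-4],"dr": [-4.8,-0.6,-0.5],"claw": 1.5},
  {"travel": [-7.8,3.4,-6],"dr": [-7.2,-1,-0.8],"claw": 1.5},
  {"travel": [-10.4,4.6,-7.8],"dr": [-9.7,-1.3,-1],"claw": 1.5},
  {"travel": [-12.6,3.8,-5.6],"dr": [-9.7,-1.3,-1],"claw": 1.5},
  {"travel": [-14.8,2.9,-3.4],"dr": [-9.7,-1.3,-1],"claw": 1.5},
  {"travel": [-17,2.1,-1.2],"dr": [-9.7,-1.3,-1],"claw": 1.5},
  {"travel": [-19,1.2,1],"dr": [-9.7,-1.3,-1],"claw": 1.5},
  {"travel": [-21.2,0.4,3.2],"dr": [-9.7,-1.3,-1],"claw": 1.5},
  {"travel": [-21.2,0.4,3.2],"dr": [-9.7,-1.3,-1],"claw": 1.5},
  {"travel": [-21.2,0.4,3.2],"dr": [-9.7,-1.3,-1],"claw": 1.5},
])

```text
time_s: 18.5
tool_pos: [0.5277, -0.3527, 0.1066]
tool_rot: [149.4, -40.7, 81.1]
force: [0.7, -0.0, -0.6]
grip_width: 0.0233
```

```bash
python3 - <<'E'
from ik import *
c=env.calibration("wrist"); im=env.read_camera("wrist"); t=env.read_camera("top")
cv2.imwrite("pics/c10.png",np.vstack([cv2.resize(im,(533,400)),cv2.resize(t[190:310,320:480],(533,200))]))
go(place(60,113,.12),place(60,113,.06),place(60,113,.049))
E
```

```text
t 18.6 tcp [ 0.5285 -0.3546  0.1099] [149.0318 -40.5159  81.2727] q [ 13.9  39.6  56.6 103.2 -77.3  91.6  76. ] F [ 0.4 -1.  -1.9] g 0.0233
travel [-0.11, -0.13, 0.15] dr [0.0, 0.1, 0.0] rows 1
travel [-4.01, -2.48, 4.07] dr [0.0, 0.1, 0.0] rows 2
travel [-4.72, -2.91, 4.78] dr [0.0, 0.1, 0.0] rows 2
```

View pics/c10.png

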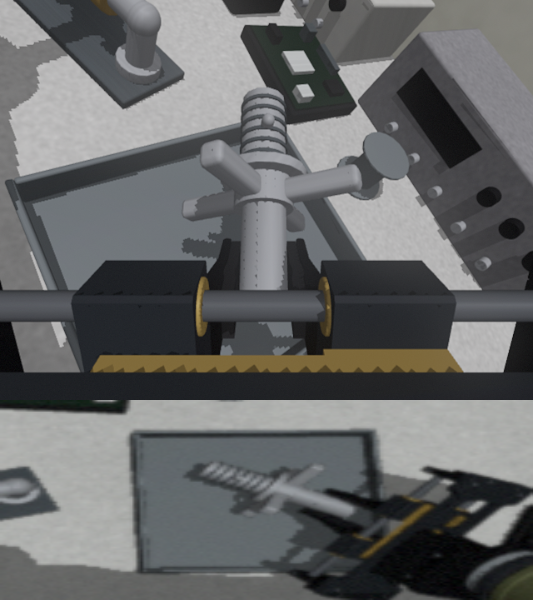

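Emit:
send_rows([
  {"travel": [-1.3,-0.8,1.3],"dr": [0,0,0],"claw": 1.5},
  {"travel": [-2.6,-1.6,2.7],"dr": [0,0,0],"claw": 1.5},
  {"travel": [-3.3,-2.0,3.4],"dr": [0,0,0],"claw": 1.5},
  {"travel": [-4.0,-2.5,4.1],"dr": [0,0,0],"claw": 1.5},
  {"travel": [-4.35,-2.7,4.4],"dr": [0,0,0],"claw": 1.5},
  {"travel": [-4.35,-2.7,4.4],"dr": [0,0,0],"claw": 1.5},
])

```text
time_s: 19.1
tool_pos: [0.5274, -0.3538, 0.0409]
tool_rot: [149.1, -40.6, 81.2]
force: [0.6, 0.6, -1.9]
grip_width: 0.0227
```

```bash
python3 - <<'E'
from ik import *
go(place(60,113,.052),place(60,113,.048),place(60,113,.045))
E
```

```text
t 19.1 tcp [ 0.5274 -0.3538  0.0409] [149.1299 -40.5986  81.1662] q [ 16.6  45.3  52.8 104.4 -81.1  89.6  81.6] F [ 0.6  0.6 -1.9] g 0.0227
travel [-0.09, 0.03, 0.11] dr [0.0, 0.1, -0.1] rows 1
travel [-0.36, -0.12, 0.38] dr [0.0, 0.1, -0.1] rows 1
travel [-0.55, -0.24, 0.57] dr [0.0, 0.1, -0.1] rows 1
```

Emit:
send_rows([
  {"travel": [-0.2,-0.1,0.2],"dr": [0,0,0],"claw": 1.5},
  {"travel": [-0.33,-0.2,0.33],"dr": [0,0,0],"claw": 1.5},
  {"travel": [-0.33,-0.2,0.33],"dr": [0,0,0],"claw": 1.5},
])

```text
time_s: 19.35
tool_pos: [0.5282, -0.3551, 0.0385]
tool_rot: [148.8, -40.6, 81.3]
force: [-1.4, -1.7, 6.1]
grip_width: 0.023
```

Emit:
send_rows([
  {"travel": [0,0,0],"dr": [0,0,0],"claw": 2.6},
  {"travel": [0,0,0],"dr": [0,0,0],"claw": 3.0},
  {"travel": [0,0,0],"dr": [0,0,0],"claw": 3.5},
  {"travel": [0,0,0],"dr": [0,0,0],"claw": 4.4},
  {"travel": [0,0,0],"dr": [0,0,0],"claw": 4.4},
  {"travel": [0,0,0],"dr": [0,0,0],"claw": 4.4},
  {"travel": [0,0,-1.5],"dr": [0,0,0],"claw": 4.4},
  {"travel": [0,0,-3],"dr": [0,0,0],"claw": 4.4},
  {"travel": [0,0,-6],"dr": [0,0,0],"claw": 4.4},
  {"travel": [0,0,-9],"dr": [0,0,0],"claw": 4.4},
  {"travel": [0,0,-12],"dr": [0,0,0],"claw": 4.4},
  {"travel": [0,0,-12],"dr": [0,0,0],"claw": 4.4},
])

```text
time_s: 20.35
tool_pos: [0.451, -0.4174, 0.1182]
tool_rot: [149.1, -40.1, 80.7]
force: [-1.0, -1.9, 1.2]
grip_width: 0.0438
```

```bash
python3 - <<'E'
from ik import *
im=env.read_camera("wrist"); t=env.read_camera("top"); s=env.read_camera("side")
cv2.imwrite("pics/c11.png",np.vstack([np.hstack([cv2.resize(im,(400,300)),cv2.resize(t[180:330,250:450],(400,300))]),np.hstack([cv2.resize(s[200:380,240:480],(400,300)),cv2.resize(t[130:310,130:370],(400,300))])]))
go()
E
```

```text
t 20.5 tcp [ 0.4553 -0.4112  0.114 ] [149.192  -40.5306  81.0425] q [ 22.8  41.9  57.6 100.4 -74.   97.8  80.8] F [ 0.5  1.1 -0.4] g 0.0439
```

View pics/c11.png

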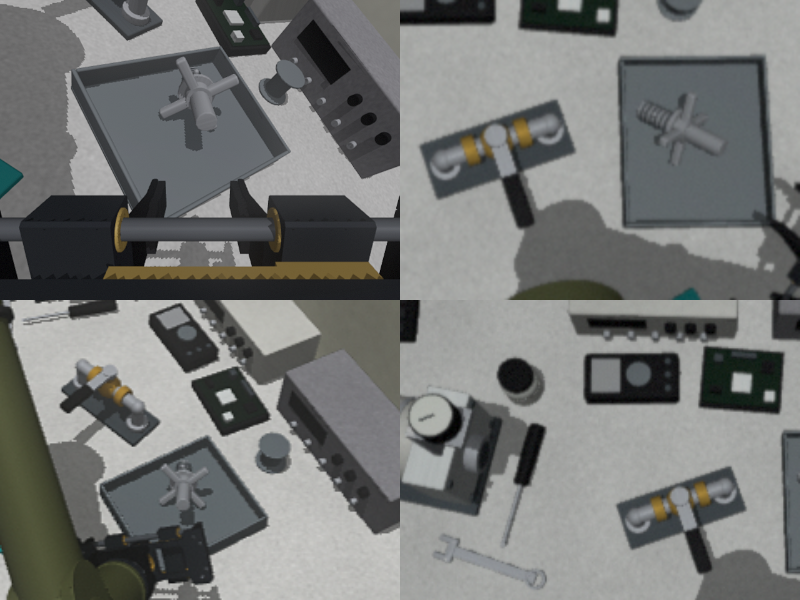

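Emit:
send_rows([
  {"travel": [2,0,-3],"dr": [0,0,0],"claw": 4.4},
  {"travel": [4,0,-6],"dr": [0,0,0],"claw": 4.4},
  {"travel": [4,0,-6],"dr": [0,0,0],"claw": 4.4},
  {"travel": [4,0,-6],"dr": [0,0,0],"claw": 4.4},
  {"travel": [4,0,-6],"dr": [0,0,0],"claw": 4.4},
  {"travel": [4,0,-6],"dr": [0,0,0],"claw": 4.4},
])

```text
time_s: 21.0
tool_pos: [0.426, -0.4072, 0.1772]
tool_rot: [149.3, -40.7, 81.2]
force: [-0.4, -0.2, 0.4]
grip_width: 0.0444
```

```bash
python3 - <<'E'
from ik import *
print("tail/stub end world",onz("top",[(369.5,234),(411,255.5)],.03))
go(); a=env.read_camera("top")[200:300,355:440].astype(int); b=env.read_camera("top")[200:300,355:440].astype(int)
print("tray change",(abs(a-b)>20).mean()); print(env.sign_off())
E
```

```text
tail/stub end world [[ 0.5805 -0.2532  0.03  ]
 [ 0.527  -0.3594  0.03  ]]
t 21.0 tcp [ 0.426  -0.4072  0.1772] [149.3223 -40.6834  81.162 ] q [ 21.6  36.2  61.7 100.2 -69.3 101.3  78. ] F [-0.4 -0.2  0.4] g 0.0444
tray change 0.0
the job is handed in; nothing more can be done
None
```

I shut the valve, then unscrewed the plug, drew it out and laid it in the grey tray. The job is handed in at about 21 s of the 67 s allowed; `sign_off` gives no verdict.

- **Valve:** I turned the lever until it stopped and pushed on to about 20 N with no further movement. The last pictures show it square across the pipe.
- **Plug:** Three pushes on the cross arms turned it about 247° (read from pictures), and it then came out with under 2 N of pull. I set it down on its arms until the floor pushed back with about 6 N, then opened the fingers.
- **Last checks:**
  - The plug lies inside the tray. Its tail is about 20 mm inside the tray wall and its stub is well inside.
  - Two successive pictures of the tray showed no change.
  - The arm is clear, with only sensor-noise forces.
  - The bystanders in view look unmoved; I did not measure them.
- **Disagreements:** The port position from the different cameras disagreed by up to about 10 mm at one block corner. The stub and arm positions agreed to within a few millimetres, and the grasp worked. I viewed 12 pictures, two past the budget of 10, to check the plug in the air and in the tray.

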